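Offer up the front panel of a leak-test box's folding lid for its hinge pin

TASK

The loose front panel has to go back on the folding lid of the leak-test box. Fold the rear lid panel, which is still on the box, up until it stands upright, so that its free knuckles are clear of the box's side walls, and leave it standing; then pick up the loose front panel and, keeping it level with its handle on top, bring it out over the box so that the knuckle on its edge comes in between the rear panel's two knuckles, without forcing them. Finish while holding it there in the gripper with all three pin holes in one line, at most lightly touching the rear panel, so that I can push the hinge pin through; leave the other things on the bench where they are.

Things in the scene. Friction and masses are not known exactly. Their poses are not given: they have to be found in the camera images.
- tester: the leak-test box, grey sheet steel, bolted to the bench (cannot move): 220 mm deep (x) x 180 mm wide (y), open at the top; front and rear walls 85 mm high, the two side walls 107 mm high. Origin at the centre of its underside; its +x points to the hinge side (away from the robot), y along the hinge line, z up. It is turned a little about the vertical. Its front half is open (a valve sits in it); its rear half is under the rear lid panel
- rear_panel (a joint): angle of the rear lid panel on the box, rad: 0 = shut (level, reaching from the hinge towards the robot), grows as its free edge swings up, 1.571 = upright, stops at 1.92. A stiff friction hinge (about 0.4 N m; the panel weighs 0.32 kg): the panel stays at any angle where it is left. It starts shut or slightly ajar
- rear_hinge (a point): middle of the fixed hinge line, on the rear panel: in the box frame at x 100 mm, y 0, z 95 mm. Its axes turn with the rear panel: y along the hinge line; -x points from the hinge to the panel's free edge (level when shut, straight up when upright); z away from the panel on its handle side (up when shut, away from the robot when upright). In this frame the panel's plate (150 mm wide, 5 mm thick) lies at z -10 to -5 mm, x -12 to -93.5 mm
- rear_handle (a point): middle of the rear panel's handle, a round steel bar of 12 mm diameter parallel to the hinge line, free for 78 mm between its two posts and 34 mm clear of the plate. In the frame of rear_hinge it lies at x -80, y 0, z +35 mm; same axes as rear_hinge. When the panel is upright the handle is on its far side from the robot
- rear_gap (a point): the pin-hole line of the rear panel, midway between its two free-edge knuckles: in the frame of rear_hinge at x -105, y 0, z 0; same axes. The knuckles are steel tubes along y, 20 mm outside, 10 mm hole, 25 mm long each, with a 46 mm gap between them (y from 23 to 48 mm either side); between them the panel's edge lies 11.5 mm from the hole line. With the panel upright this point stands 200 mm above the bench
- front_panel: the loose front lid panel, lying flat on the bench beside the box, on either side: aluminium plate 90 (x) x 150 (y) x 5 mm, about 0.3 kg. Origin at the centre of its underside, z up (handle side), +x towards its knuckle edge
- front_handle (a point): middle of the front panel's handle, a round steel bar of 12 mm diameter along y, free for 78 mm between its posts and 34 mm clear of the plate, almost above the centre of mass: in the frame of front_panel at x +5, y 0, z +45 mm; same axes
- front_knuckle (a point): centre of the front panel's one knuckle, on its pin-hole line: in the frame of front_panel at x +57, y 0, z +10 mm; same axes, hole along y. A steel tube 20 mm outside, 10 mm hole, 40 mm long; it fits the 46 mm gap with 3 mm to spare at each end. It must end at rear_gap, with front_panel's x pointing as the box's x; the 7 mm pin with its rounded nose forgives up to 3 mm
- fitting_tray: a bystander: white partitioned tray of fittings, 130 x 160 mm, 34 mm tall, fixed to the bench, on the other side of the box from the front panel; origin at the centre of its underside
- valve_a: a bystander: upright steel valve with a brass top, 38 mm square foot, 60 mm tall; origin at the centre of its underside
- valve_b: a bystander: another such valve, 38 mm square foot, 60 mm tall; origin at the centre of its underside
- tee: a bystander: brass pipe tee lying on its back, 60 x 30 mm, 52 mm tall; origin at the centre of its underside
- wrench: a bystander: steel wrench lying flat; origin at its middle, on the bench
- grease_jar: a bystander: closed jar 60 mm across, 60 mm tall; origin at the centre of its underside
- pin_dish: a bystander: small open grey dish 85 x 60 mm, 22 mm tall, with the spare hinge pins in it (not to be used by the robot); origin at the centre of its underside
Not all that is in view belongs to the job. What is shaped like the front_panel but brown or turquoise is not meant.

How it is judged:
On the way:
1. the rear panel stands upright and has been let go (value of joint rear_panel between 1.451 and 1.691 rad and contact force between the fingers and tester below 0.5 N), for 0.3 s.
At the end, for the whole second after the job is handed in: Rear panel within 0.12 rad of upright; front panel held still by the fingers (over 3 N), level within 10 degrees, over the box; its hole line within 3 mm of the rear knuckles' line and 0.06 rad of parallel, 5 mm along it; pressing on rear panel and box with under 4 N (value of joint rear_panel between 1.451 and 1.691 rad and x of front_knuckle in the frame of rear_gap between -0.003 and 0.003 m and z of front_knuckle in the frame of rear_gap between -0.003 and 0.003 m and y of front_knuckle in the frame of rear_gap between -0.005 and 0.005 m and angle between the y axis of front_knuckle and the y axis of rear_gap, either way round below 0.06 rad and angle between front_panel's own z axis and vertical below 0.17 rad and x of front_handle in the frame of tester below 0.09 m and contact force between the fingers and front_panel above 3 N and contact force between front_panel and tester below 4 N and linear speed of front_panel below 0.02 m/s); the arm keeps its last pose, push and grip.
It fails at once if the front panel is forced against the box or the rear panel with more than 30 N (contact force between front_panel and tester above 30 N).
It fails at once if a bystander is pushed more than 30 mm away (distance of any of valve_a, valve_b, tee, wrench, grease_jar, pin_dish from where it was at the start of the episode above 0.03 m).
It also fails if it takes over 58 s, if anything falls off the work surface, if the arm or the gripper's body presses on something with over 40 N, if the wrist force passes 120 N, or if a joint passes its speed limit or range.

ROBOT

A 6-joint arm with a two-finger parallel gripper is mounted at the origin on the work surface. World frame = base frame: x ahead of the robot, y to its left, z up, the work surface at z = 0. Lengths are in m, angles in rad, forces in N, time in s.
With the tool pointing down it reaches from about 0.25 to 0.725 m from the base axis. Payload 4 kg.
Tool frame: the origin (TCP) lies midway between the tips of the shut fingers; the grasp point (between the pads) lies 19 mm behind it (bot.grasp_offset is the distance from the TCP to the grasp point, in m); z points along the fingers, y is the direction in which the jaws open and shut (so a half turn about z gives the same grasp; the last joint's range is limited). The gripper opens to 85 mm and grips with 20 to 120 N. Pads are 22 mm wide; open, the fingers measure 114 mm over their backs; the gripper's body (76 mm by 85 mm) begins 54 mm behind the grasp point. The pads swing forward as they close: fully open they stand 13 mm farther back than shut.
Start: joints at [-1.28, 0.241, 0.005, 1.335, 0, 1.571], TCP at [0.143, -0.479, 0.231] pointing down, gripper open.
Joint ranges: [-2.72, 2.72], [-1.05, 1.87], [-1.09, 1.28], [-1.99, 2.15], [-1.42, 1.44], [-3.14, 3.14]. Speed limits (rad/s): [2.79, 2.79, 3.14, 3.14, 3.14, 3.14].

INTERFACE

Orientations are given as a unit quaternion [x, y, z, w].
In Python, from workcell import sensors, optics, bot gives the robot as it stands.
- The arm moves only by the tool apply_moves, never from a script. Its argument "plan" is one flat list of numbers, 6 for each row, row after row: the shift along the tool's x, y, z in m, then the turn, a rotation vector about the tool's x, y, z in rad. In form: [tx, ty, tz, ax, ay, az, tx, ty, tz, ax, ay, az, ...]. A call has 1 to 12 rows; each row is the pose to reach, as a shift and turn from the pose commanded when the call began, along the tool's axes at that moment; what a row does not reach only later rows make up. A row lasts 1/12 s, in which the tool goes at most 41.7 mm and 7.16 degrees, less where a joint would pass 70% of its speed; a pose out of reach is approached as far as the arm can. A call with a gripper value outside its range is refused whole. "grip" is the finger opening in m, from 0 to 0.0854, set as the call begins (left out, the last holds). The fingers move at their own pace and stop on an object; the grip force is fixed at half the most. Time passes only in rows, so rows that repeat a pose let the fingers close. It gives the time, the measured TCP pose, the force and the opening at its end, in the units of the state.
- sensors.get_obs(): the state, without advancing time (a new reading comes with each control period).
- optics.camera(name): name is "scene" or "top" or "wrist"; returns a dict with "pixels" (384x512x3 uint8, red, green, blue), "fx", "fy", "cx", "cy" (pixels), "pose" (4x4, takes a point from camera to world coordinates); the wrist camera has in their place "tool_from_camera" (4x4, takes a point from camera to tool coordinates, whose origin is the TCP and whose axes are the flange's). Camera axes: x right, y up, looking along -z (the intrinsics and any distortion apply to the point x, -y, -z); pixel columns grow to the right and rows downward; lengths in m; the calibration is good to about 2 mm. A picture is of the moment at which its call begins: read the wrist's pose just before it. There is no depth.
- bot.job_done(): hands the job in, once; it reports no verdict.
The state is a dict: "clock": time; "joint_pos": joint angles; "joint_vel": joint speeds; "tau": joint torques, N m; "eef_pos": TCP position; "tool_rot": TCP orientation; "ft_force": force on the tool from outside, world axes, zero at the start; "ft_torque": the same for the moment, N m; "grip_width": finger opening in m.
Only numpy, scipy, OpenCV 4.12 (cv2) and the standard library are available. Lean on these libraries where they do the work, as an engineer would, in place of code of your own. Each camera call takes 0.05 s, during which the arm holds its last target.

## Working session

There is one attempt and no reset: what is moved stays moved. The work goes in short steps, Python scripts to look and compute and a tool call to move; the robot and the scene stay as the last step left them, time stands still between calls to the robot, and variables do not carry over. Pictures are saved under pics/ and viewed, and the job is handed in when it is done.

Besides the shell and the picture viewer there is one more tool, called after "Call:" as name(argument=value, ...) on one line, values as JSON. apply_moves: Moves the arm, as the interface text tells. Its arguments: {"type":"object","properties":{"plan":{"type":"array","items":{"type":"number"}},"grip":{"type":"number"}},"required":["plan"]}

```bash
ls -la; mkdir -p pics; python3 - <<'E'
from workcell import sensors, optics, bot
import cv2, numpy as np
print(sensors.get_obs()); print(bot.grasp_offset, dir(bot))
for n in ("scene","top","wrist"):
    c=optics.camera(n)
    cv2.imwrite(f"pics/{n}0.png",cv2.cvtColor(c["pixels"],cv2.COLOR_RGB2BGR))
    print(n,{k:v for k,v in c.items() if k!="pixels"})
E
```

```text
total 12
drwxr-xr-x  3 agent agent 4096 Dec  6 16:54 .
drwxr-xr-x 23 root  root  4096 Dec  6 16:54 ..
drwxr-xr-x  2 agent agent 4096 Dec  6 16:54 pics
{'clock': 0.0, 'joint_pos': array([-1.27997838e+00,  2.41408079e-01,  3.68869623e-03,  1.33517848e+00,
        1.79139324e-05,  1.57079257e+00]), 'joint_vel': array([-0.0002752 ,  0.00181695,  0.00011924, -0.00229072, -0.00193913,
        0.00057394]), 'tau': array([ 7.76597626e-04, -3.72321010e+01,  2.52405614e+01,  1.69669435e-02,
       -7.29334374e-06, -2.90265284e-06]), 'eef_pos': array([ 0.14318935, -0.47838912,  0.23040184]), 'tool_rot': array([ 9.89445913e-01,  1.44898868e-01, -1.43388820e-04, -1.04097688e-03]), 'ft_force': array([-0.76684214, -0.5382885 ,  0.32644063]), 'ft_torque': array([ 0.02010353, -0.00289828, -0.01841746]), 'grip_width': 0.08530445993855779}
0.0187 ['Unreachable', '__class__', '__delattr__', '__dict__', '__dir__', '__doc__', '__eq__', '__format__', '__ge__', '__getattribute__', '__getstate__', '__gt__', '__hash__', '__init__', '__init_subclass__', '__le__', '__lt__', '__module__', '__ne__', '__new__', '_
[... 639 characters left out ...]
4513,  0.98103526, -0.19363197,  0.20092468],
       [-0.99983519, -0.01165931, -0.01391559,  0.10864122],
       [-0.0159093 ,  0.19347837,  0.98097554,  1.83716972],
       [ 0.        ,  0.        ,  0.        ,  1.        ]])}
wrist {'fx': 277.0539635040095, 'fy': 277.0539635040095, 'cx': 254.52322002531838, 'cy': 190.3278496818262, 'tool_from_camera': array([[ 1.00409330e-03,  9.57014337e-01,  2.90038879e-01,
         7.35141000e-02],
       [ 9.99999350e-01, -8.04311013e-04, -8.08014022e-04,
        -4.38244571e-04],
       [-5.39999538e-04,  2.90039502e-01, -9.57014522e-01,
        -1.42795410e-01],
       [ 0.00000000e+00,  0.00000000e+00,  0.00000000e+00,
         1.00000000e+00]])}
```

View pics/scene0.png

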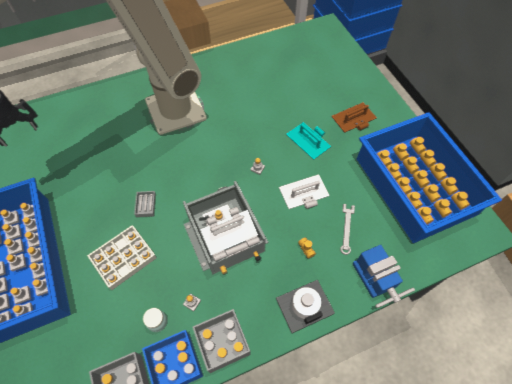

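View pics/top0.png

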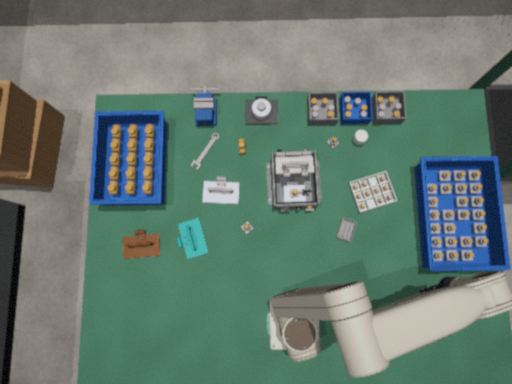

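View pics/wrist0.png

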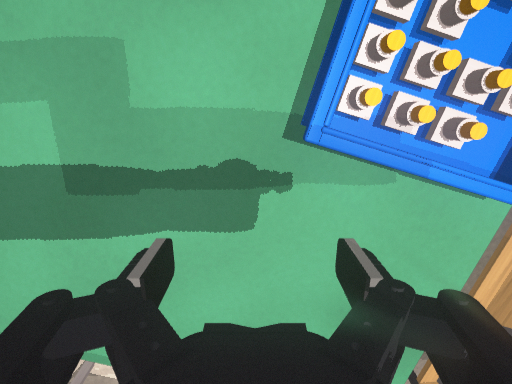

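```bash
cat > h.py <<'E'
from workcell import sensors, optics, bot
import cv2, numpy as np
from scipy.spatial.transform import Rotation as R
def cam(n):
    o=sensors.get_obs(); c=optics.camera(n)
    if n=="wrist":
        T=np.eye(4);T[:3,:3]=R.from_quat(o["tool_rot"]).as_matrix();T[:3,3]=o["eef_pos"]
        c["pose"]=T@c["tool_from_camera"]
    c["bgr"]=cv2.cvtColor(c["pixels"],cv2.COLOR_RGB2BGR)
    return c
def proj(c,P):
    P=np.atleast_2d(P); q=(P-c["pose"][:3,3])@c["pose"][:3,:3]
    return np.c_[c["cx"]+c["fx"]*q[:,0]/-q[:,2], c["cy"]-c["fy"]*q[:,1]/-q[:,2]]
def ray(c,u,v,z):
    d=c["pose"][:3,:3]@np.array([(u-c["cx"])/c["fx"],-(v-c["cy"])/c["fy"],-1])
    o=c["pose"][:3,3]; return o+d*(z-o[2])/d[2]
def crop(c,x0,y0,x1,y1,s,name):
    cv2.imwrite("pics/"+name,cv2.resize(c["bgr"][y0:y1,x0:x1],None,fx=s,fy=s,interpolation=cv2.INTER_CUBIC))
def T(xyz,R_):
    M=np.eye(4);M[:3,:3]=R_;M[:3,3]=xyz;return M
E
python3 - <<'E'
from h import *
c=cam("scene"); crop(c,170,160,340,280,4.5,"s1.png")
c=cam("top"); crop(c,190,130,350,230,4.5,"t1.png")
for nm,u,v,z in [("panel",221,191,0),("box c",295,180,.1),("valve",247,227,0),("turq",192,238,0),("dish",346,229,0)]:
    print(nm,ray(c,u,v,z))
E
```

```text
panel [0.53464144 0.29212585 0.        ]
box c [ 0.55749655 -0.0121656   0.1       ]
valve [0.38244806 0.18355448 0.        ]
turq [0.33951558 0.41013644 0.        ]
dish [ 0.37003477 -0.22330909  0.        ]
```

View pics/s1.png

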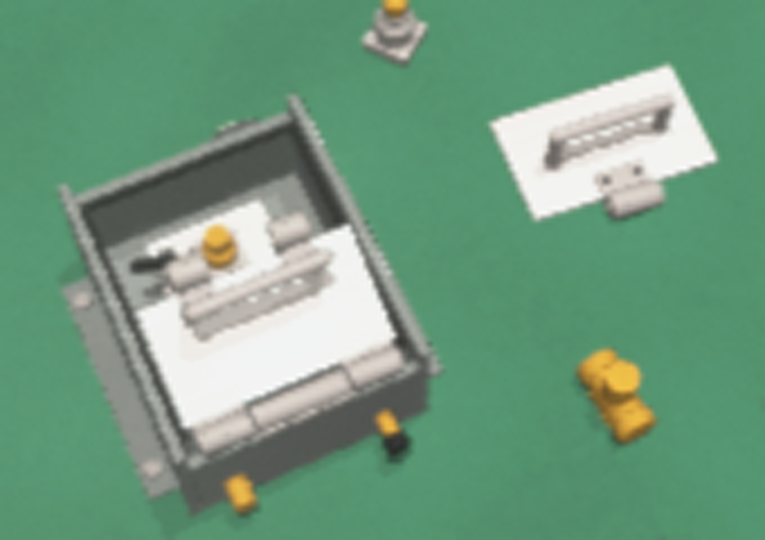

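View pics/t1.png

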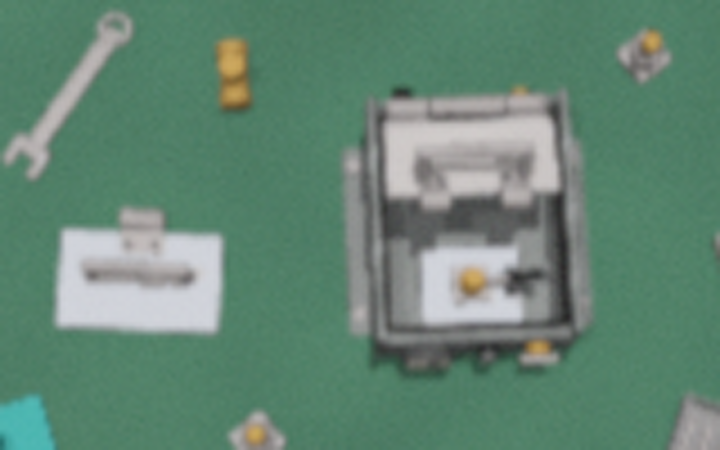

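```bash
cat >> h.py <<'E'
def tool(yaw): # pointing down, tool x at yaw
    c,s=np.cos(yaw),np.sin(yaw)
    return np.array([[c,s,0],[s,-c,0],[0,0,-1.]])
def delta(pos,Rt,o=None,rows=None):
    o=o or sensors.get_obs(); Rm=R.from_quat(o["tool_rot"]).as_matrix()
    d=Rm.T@(np.array(pos)-o["eef_pos"]); w=R.from_matrix(Rm.T@Rt).as_rotvec()
    print("shift",d.round(4),"turn",w.round(4),"rows>=",max(np.linalg.norm(d)/.0417,np.linalg.norm(w)/.125).round(1))
    return d,w
E
python3 - <<'E'
from h import *
delta([.5,.10,.36],tool(1.571))
E
```

```text
shift [ 0.5077 -0.4523 -0.1287] turn [-9.0000e-04 -6.0000e-04 -1.2802e+00] rows>= 16.6
```

Call:
apply_moves(plan=[0.03,-0.026,-0.008,0,0,-0.08,0.06,-0.053,-0.015,0,0,-0.16,0.09,-0.08,-0.023,0,0,-0.24,0.12,-0.107,-0.03,0,0,-0.32,0.15,-0.133,-0.038,0,0,-0.4,0.18,-0.16,-0.045,0,0,-0.48,0.21,-0.187,-0.053,0,0,-0.56,0.24,-0.213,-0.06,0,0,-0.64,0.27,-0.24,-0.068,0,0,-0.72,0.3,-0.267,-0.075,0,0,-0.8,0.33,-0.293,-0.083,0,0,-0.88,0.36,-0.32,-0.09,0,0,-0.96])

```text
clock: 1.25
eef_pos: [0.3971, -0.0673, 0.322]
tool_rot: [0.81, 0.587, 0.0, 0.0]
ft_force: [0.7, -0.5, -0.2]
grip_width: 0.0852
```

```bash
python3 - <<'E'
from h import *
o=sensors.get_obs();print(o["clock"],o["eef_pos"],o["joint_pos"])
delta([.5,.10,.36],tool(1.571))
E
```

```text
1.25 [ 0.39709493 -0.06732788  0.32200195] [-1.67796145e-01  2.21204130e-02 -1.61406913e-02  1.53146962e+00
 -2.09241721e-04  1.71889884e+00]
shift [ 0.191   0.0459 -0.038 ] turn [ 1.100e-03  2.000e-04 -3.161e-01] rows>= 4.8
```

Call:
apply_moves(plan=[0.032,0.008,-0.006,0,0,-0.053,0.064,0.015,-0.013,0,0,-0.105,0.096,0.023,-0.019,0,0,-0.158,0.128,0.031,-0.025,0,0,-0.21,0.16,0.038,-0.032,0,0,-0.263,0.191,0.046,-0.038,0,0,-0.316,0.191,0.046,-0.038,0,0,-0.316,0.191,0.046,-0.038,0,0,-0.316])

```text
clock: 1.92
eef_pos: [0.5007, 0.0989, 0.3585]
tool_rot: [0.708, 0.707, -0.001, -0.0]
ft_force: [-1.0, 0.4, -1.0]
grip_width: 0.0853
```

```bash
python3 - <<'E'
from h import *
import pickle
o=sensors.get_obs();print(o["clock"],o["eef_pos"],o["joint_vel"])
c=cam("wrist"); cv2.imwrite("pics/w1.png",c["bgr"]); crop(c,0,0,512,384,1.5,"w1b.png"); pickle.dump(c,open("w1.pkl","wb"))
for n in ("scene","top"):
    pickle.dump(cam(n),open(n+"1.pkl","wb"))
E
```

```text
1.9167 [0.50070604 0.09886316 0.35848435] [-0.0383231  -0.03365264 -0.04144938  0.00548823 -0.00679121  0.00021291]
```

View pics/w1b.png

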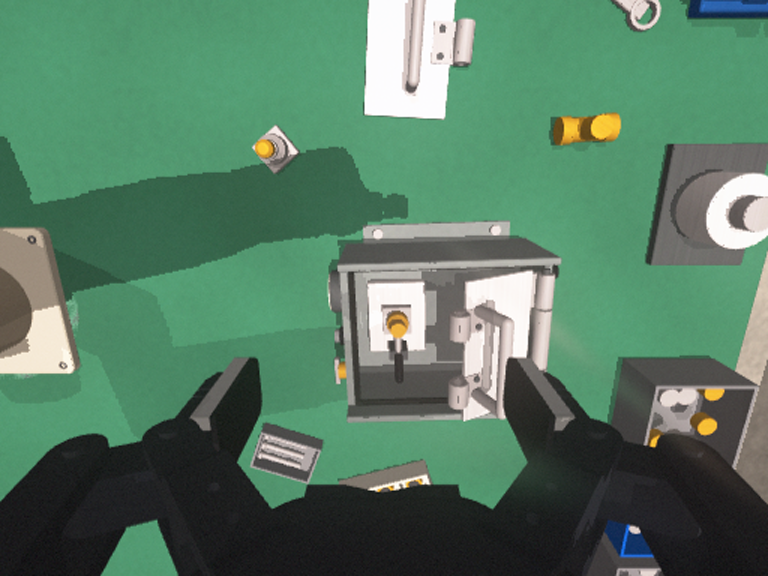

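```bash
python3 - <<'E'
from h import *
import pickle
c=pickle.load(open("w1.pkl","rb"))
crop(c,215,140,380,285,4.8,"w1box.png")
crop(c,230,0,325,85,6,"w1pan.png")
c=pickle.load(open("top1.pkl","rb")); crop(c,190,130,350,230,4.5,"t2.png")
E
```

```text
(no output)
```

View pics/w1box.png

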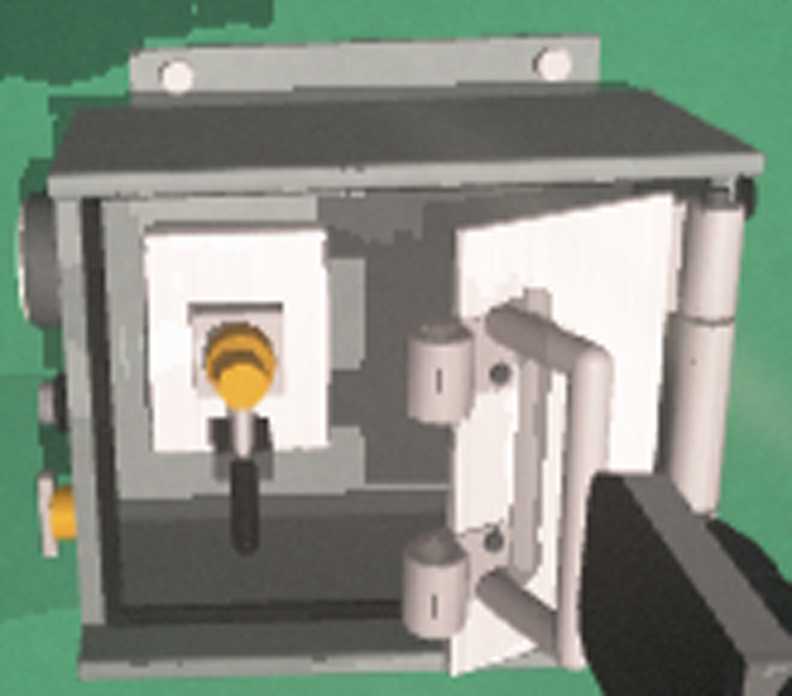

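View pics/w1pan.png

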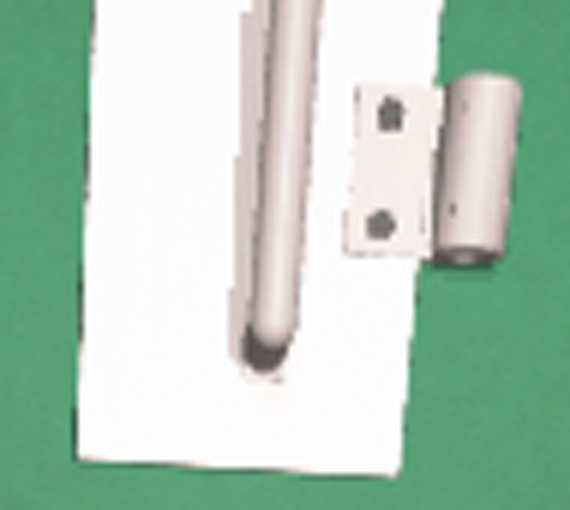

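View pics/t2.png

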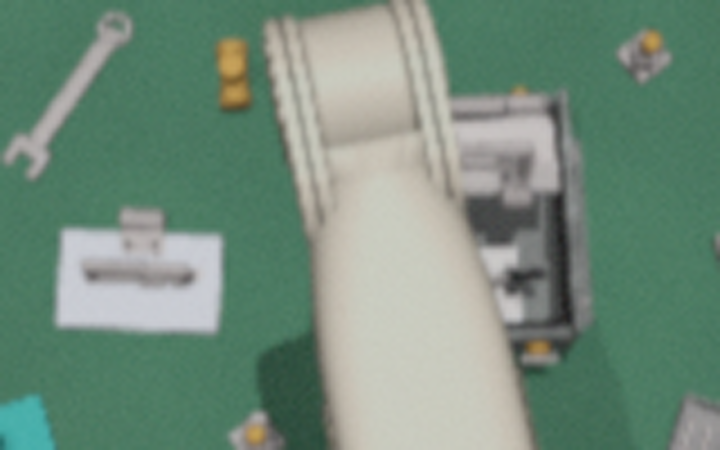

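```bash
cat > fit.py <<'E'
from h import *
import pickle
from scipy.optimize import least_squares
w=pickle.load(open("w1.pkl","rb")); s=pickle.load(open("scene1.pkl","rb")); t=pickle.load(open("top1.pkl","rb"))
def cw(u,v): return (215+(u+.5)/4.8-.5,140+(v+.5)/4.8-.5)
def cs(u,v): return (170+(u+.5)/4.5-.5,160+(v+.5)/4.5-.5)
def box(p): return T([p[0],p[1],0],R.from_euler("z",p[2]).as_matrix())
def hinge(p,th): return box(p)@T([.1,0,.095],R.from_euler("y",th).as_matrix())
def tp(M,P): return np.atleast_2d(P)@M[:3,:3].T+M[:3,3]
if __name__=="__main__":
    B=[(w,(-.11,.09,.107),cw(53,178)),(w,(.11,.09,.107),cw(763,157)),(w,(-.11,-.09,.107),cw(80,678)),
       (s,(-.11,.09,.107),cs(295,97)),(s,(-.11,-.09,.107),cs(64,187)),(s,(.11,.09,.107),cs(437,366)),(s,(.11,-.09,.107),cs(186,462))]
    H=[(w,(-.0935,.075,-.005),cw(457,232)),(w,(-.0935,-.075,-.005),cw(452,675)),
       (w,(-.105,.0355,0),cw(441,375)),(w,(-.105,-.0355,0),cw(436,590)),(s,(-.0935,.075,-.005),cs(347,228)),(s,(-.0935,-.075,-.005),cs(137,312))]
    def res(p):
        r=[]
        for c,P,uv in B: r.append((proj(c,tp(box(p),P))[0]-uv)*(1 if c is w else 1.5))
        for c,P,uv in H: r.append((proj(c,tp(hinge(p,p[3]),P))[0]-uv)*(1 if c is w else 1.5))
        return np.concatenate(r)
    f=least_squares(res,[.55,-.01,0,.1],loss="soft_l1"); print(f.x); print(res(f.x).reshape(-1,2).round(1))
    # overlay
    im=cv2.resize(w["bgr"][140:285,215:380],None,fx=4.8,fy=4.8,interpolation=cv2.INTER_CUBIC)
    M=hinge(f.x,f.x[3])
    pts=[tp(box(f.x),q)[0] for q in [(-.11,.09,.107),(.11,.09,.107),(.11,-.09,.107),(-.11,-.09,.107)]]+[tp(M,q)[0] for q in [(-.105,.023,0),(-.105,.048,0),(-.105,-.023,0),(-.105,-.048,0),(-.08,0,.035),(-.08,.039,.035),(-.012,.075,-.005),(0,0,0),(0,.07,0)]]
    for P in pts:
        u,v=proj(w,P)[0]; cv2.circle(im,(int((u-215+.5)*4.8),int((v-140+.5)*4.8)),4,(0,0,255),-1)
    cv2.imwrite("pics/fit1.png",im)
    print("handle",tp(M,(-.08,0,.035)), "hinge",M[:3,3])
E
python3 fit.py
```

```text
[ 0.5694336  -0.01163618  0.02857465  0.43252886]
[[-0.5 -0.7]
 [ 2.4 -0.5]
 [ 0.4  0.9]
 [ 0.1 -1.7]
 [-3.1 -0.3]
 [-2.5 -4.3]
 [-4.5  0.7]
 [ 2.2 -0. ]
 [ 0.2  0.2]
 [ 0.  -0.9]
 [-0.2 -1.2]
 [-0.1 -0.7]
 [-0.6  0.3]]
handle [[ 0.61145463 -0.01043511  0.16031025]] hinge [ 0.66939278 -0.0087791   0.095     ]
```

View pics/fit1.png

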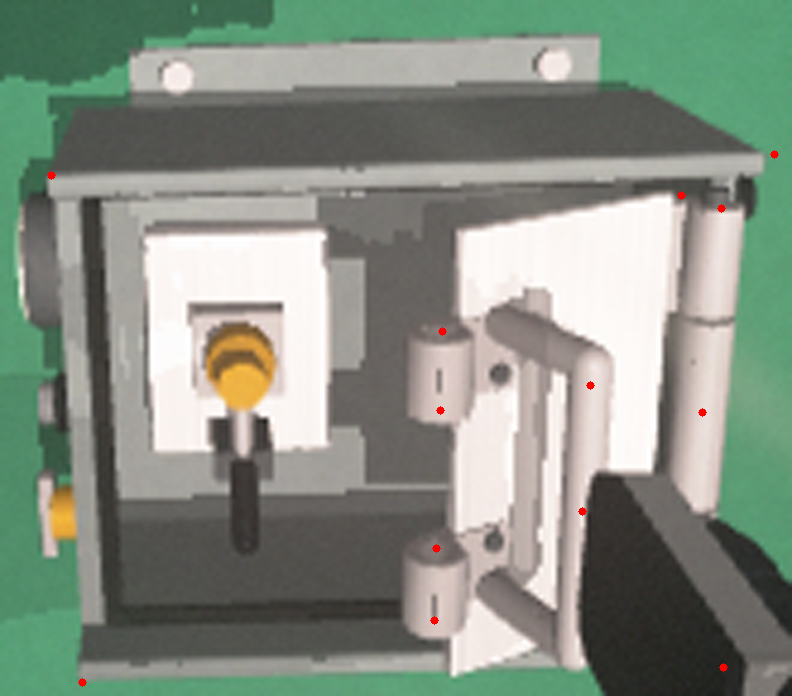

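```bash
python3 - <<'E'
from h import *
o=sensors.get_obs();print(o["clock"],o["eef_pos"],o["joint_vel"].round(3))
delta([.613,-.0105,.215],tool(1.571+.0286),o)
E
```

```text
2.0667 [0.49960931 0.09679788 0.35913325] [-0.012 -0.009 -0.004 -0.001  0.003  0.   ]
shift [-0.1066  0.1141  0.1441] turn [-0.0008  0.0005 -0.0339] rows>= 5.1
```

Call:
apply_moves(plan=[-0.018,0.019,0.024,0,0,-0.006,-0.036,0.038,0.048,0,0,-0.012,-0.054,0.057,0.072,0,0,-0.018,-0.072,0.076,0.096,0,0,-0.024,-0.09,0.095,0.12,0,0,-0.03,-0.107,0.114,0.144,0,0,-0.034,-0.107,0.114,0.144,0,0,-0.034,-0.107,0.114,0.144,0,0,-0.034], grip=0.036)

```text
clock: 2.73
eef_pos: [0.6122, -0.0121, 0.2131]
tool_rot: [0.698, 0.716, -0.002, -0.002]
ft_force: [-0.2, -0.3, 0.6]
grip_width: 0.0359
```

```bash
python3 - <<'E'
from h import *
o=sensors.get_obs();print(o["clock"],o["eef_pos"],o["grip_width"])
import pickle
c=cam("wrist"); crop(c,0,0,512,384,1.5,"w2.png"); pickle.dump(c,open("w2.pkl","wb"))
delta([.613,-.0105,.141],tool(1.571+.0286))
E
```

```text
2.7333 [ 0.61221573 -0.01213615  0.21311612] 0.03585373978621277
shift [0.0006 0.0004 0.0741] turn [-0.0018 -0.0004 -0.0015] rows>= 1.8
```

View pics/w2.png

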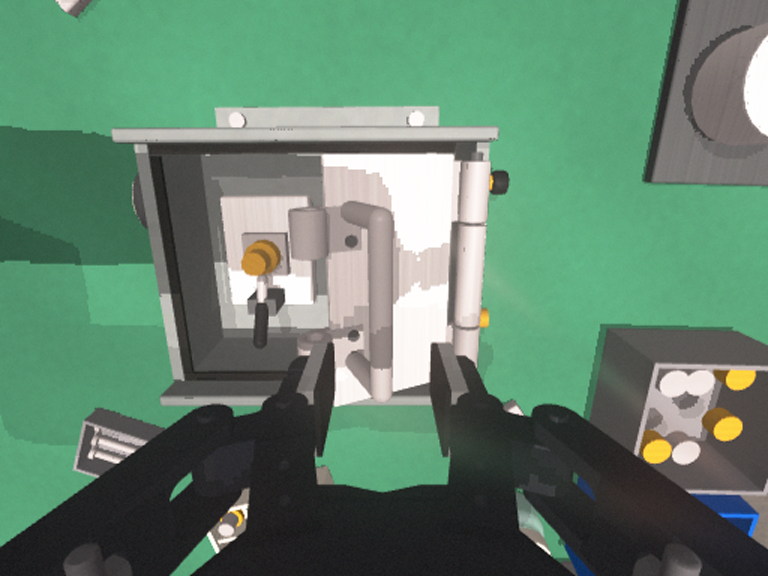

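Call:
apply_moves(plan=[0.0,0.0005,0.02,0,0,0,0.0,0.0005,0.04,0,0,0,0.0,0.0005,0.055,0,0,0,0.0,0.0005,0.066,0,0,0,0.0,0.0005,0.066,0,0,0])

```text
clock: 3.2
eef_pos: [0.6127, -0.0092, 0.1491]
tool_rot: [0.696, 0.718, -0.0, -0.001]
ft_force: [0.1, 0.4, -0.3]
grip_width: 0.0359
```

Call:
apply_moves(plan=[0,0,0,0,0,0,0,0,0,0,0,0,0,0,0,0,0,0,0,0,0,0,0,0], grip=0.018)

```text
clock: 3.53
eef_pos: [0.6143, -0.0096, 0.1511]
tool_rot: [0.696, 0.718, 0.001, 0.0]
ft_force: [-3.2, -0.2, 1.6]
grip_width: 0.018
```

```bash
python3 - <<'E'
from h import *
o=sensors.get_obs();print(o["clock"],o["eef_pos"],o["grip_width"],o["ft_force"])
import pickle
c=cam("wrist"); crop(c,0,0,512,384,1.5,"w3.png"); pickle.dump(c,open("w3.pkl","wb"))
hx,hz=.6694,.095; r=.0873; 
p0=o["eef_pos"]
for th in [.43,.6,.75,.9,1.05,1.2,1.35,1.45,1.52,1.571]:
    a=np.pi-np.arctan2(.035,.08)-th
    bx,bz=hx+r*np.cos(a),hz+r*np.sin(a)
    print(th,"bar",round(bx,4),round(bz,4))
E
```

```text
3.5333 [ 0.61431471 -0.00961561  0.15105787] 0.017974031952750713 [-3.21641022 -0.24806451  1.61344802]
0.43 bar 0.6113 0.1601
0.6 bar 0.6231 0.169
0.75 bar 0.6347 0.1751
0.9 bar 0.6471 0.1794
1.05 bar 0.66 0.1818
1.2 bar 0.673 0.1822
1.35 bar 0.686 0.1807
1.45 bar 0.6945 0.1786
1.52 bar 0.7003 0.1767
1.571 bar 0.7044 0.175
```

View pics/w3.png

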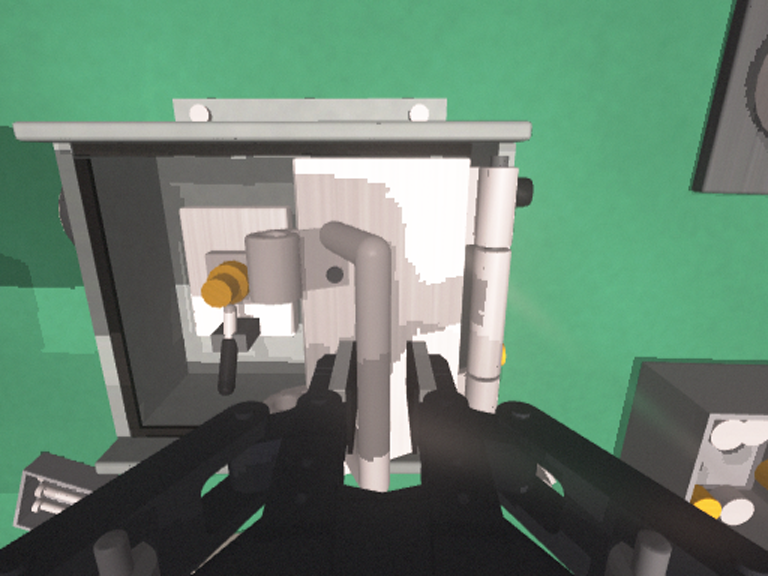

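Call:
apply_moves(plan=[0,0.006,-0.004,0,0,0,0,0.012,-0.009,0,0,0,0,0.018,-0.012,0,0,0,0,0.023,-0.015,0,0,0,0,0.029,-0.017,0,0,0,0,0.036,-0.019,0,0,0,0,0.042,-0.02,0,0,0,0,0.049,-0.022,0,0,0])

```text
clock: 4.25
eef_pos: [0.6614, -0.0085, 0.1724]
tool_rot: [0.696, 0.718, -0.001, -0.001]
ft_force: [-7.4, 0.6, 1.9]
grip_width: 0.0182
```

```bash
python3 - <<'E'
from h import *
o=sensors.get_obs();print(o["clock"],o["eef_pos"],o["grip_width"],o["ft_force"])
import pickle
c=cam("wrist"); crop(c,0,0,512,384,1.5,"w4.png"); pickle.dump(c,open("w4.pkl","wb"))
E
```

```text
4.25 [ 0.66143946 -0.00847688  0.17237884] 0.018179619764260687 [-7.37324913  0.55368649  1.93136956]
```

View pics/w4.png

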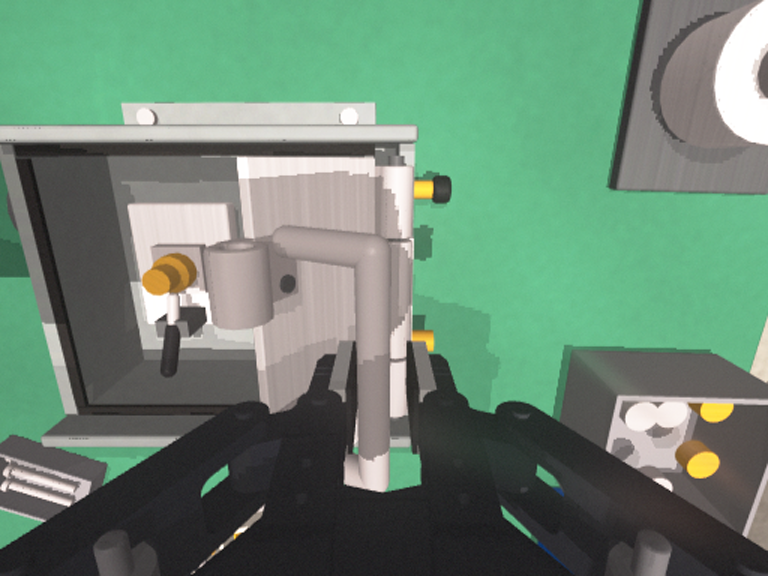

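Call:
apply_moves(plan=[0,0.006,-0.001,0,0,0,0,0.013,-0.001,0,0,0,0,0.019,0.0,0,0,0,0,0.026,0.001,0,0,0,0,0.031,0.002,0,0,0,0,0.036,0.003,0,0,0,0,0.04,0.005,0,0,0,0,0.043,0.006,0,0,0,0,0.0445,0.007,0,0,0,0,0.0445,0.007,0,0,0])

```text
clock: 5.13
eef_pos: [0.7082, -0.007, 0.1637]
tool_rot: [0.696, 0.718, 0.0, 0.0]
ft_force: [-2.0, -0.8, 0.7]
grip_width: 0.0182
```

```bash
python3 - <<'E'
from h import *
o=sensors.get_obs();print(o["clock"],o["eef_pos"],o["grip_width"],o["ft_force"])
import pickle
c=cam("wrist"); crop(c,0,0,512,384,1.5,"w5.png"); pickle.dump(c,open("w5.pkl","wb"))
c=cam("scene"); crop(c,170,160,340,280,4.5,"s5.png")
E
```

```text
5.1333 [ 0.70824399 -0.0070314   0.1636561 ] 0.018203730160010072 [-2.03596559 -0.82997384  0.72929432]
```

View pics/w5.png

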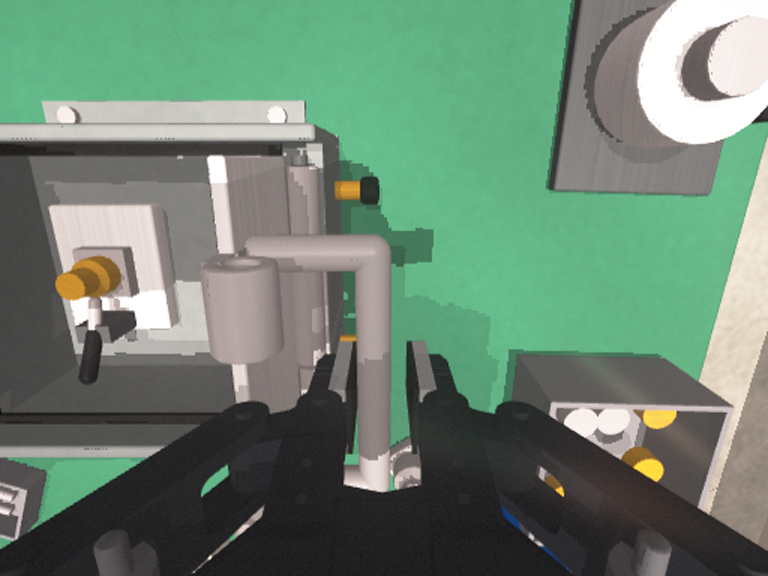

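View pics/s5.png

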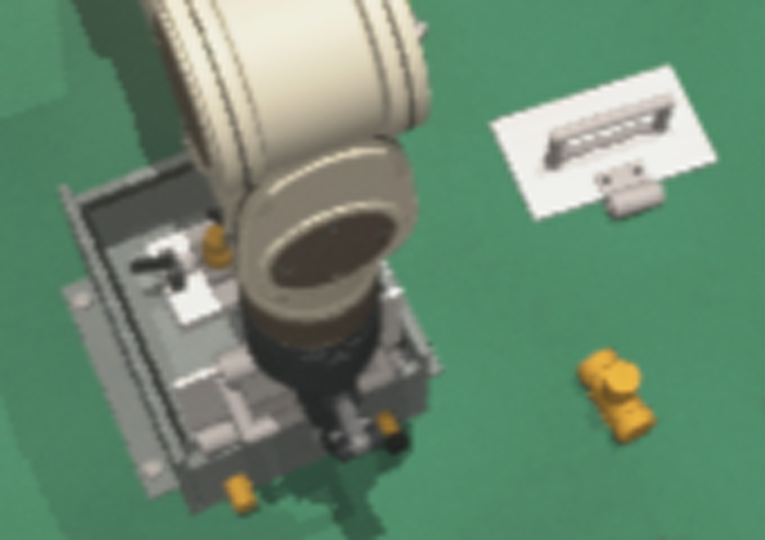

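Call:
apply_moves(plan=[0,-0.0025,0,0,0,0,0,-0.003,-0.01,0,0,0,0,-0.003,-0.03,0,0,0,0,-0.003,-0.055,0,0,0,0,-0.003,-0.085,0,0,0,0,-0.02,-0.11,0,0,0,0.02,-0.05,-0.13,0,0,0,0.04,-0.08,-0.15,0,0,0,0.06,-0.11,-0.165,0,0,0,0.06,-0.128,-0.167,0,0,0,0.06,-0.128,-0.167,0,0,0])

```text
clock: 6.15
eef_pos: [0.5758, 0.0503, 0.3361]
tool_rot: [0.696, 0.718, 0.002, 0.002]
ft_force: [0.5, -0.2, 1.0]
grip_width: 0.0181
```

```bash
python3 - <<'E'
from h import *
o=sensors.get_obs();print(o["clock"],o["eef_pos"],o["grip_width"],o["ft_force"],o["joint_vel"].round(3))
import pickle
c=cam("wrist"); crop(c,0,0,512,384,1.5,"w6.png"); pickle.dump(c,open("w6.pkl","wb")); crop(c,170,80,345,225,4.5,"w6b.png")
E
```

```text
6.15 [0.57581104 0.05030919 0.33607803] 0.018066343352926974 [ 0.50969464 -0.23470858  1.04664416] [-0.025  0.082  0.049 -0.034 -0.008 -0.002]
```

View pics/w6.png

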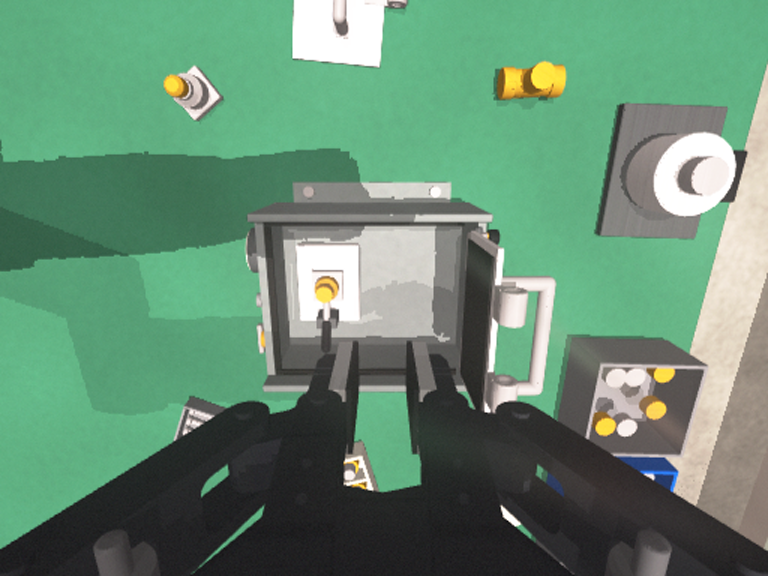

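View pics/w6b.png

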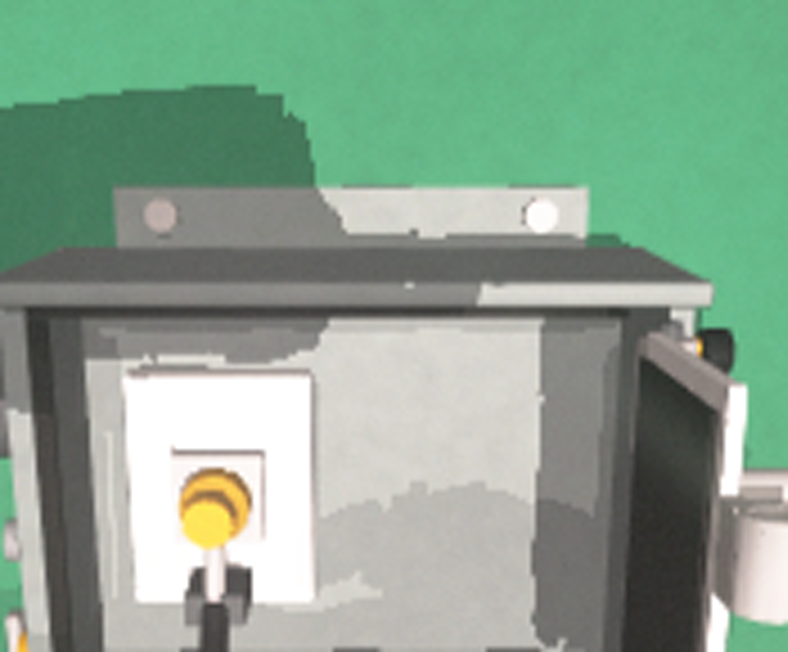

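```bash
python3 - <<'E'
from h import *
import pickle
c=pickle.load(open("w6.pkl","rb")); crop(c,300,140,380,275,5,"w6c.png"); crop(c,160,120,340,265,4.4,"w6d.png")
o=sensors.get_obs()
c=cam("wrist"); print(o["eef_pos"],o["joint_vel"].round(4)); pickle.dump(c,open("w7.pkl","wb"));crop(c,300,140,380,275,5,"w7c.png")
c=cam("scene"); pickle.dump(c,open("s7.pkl","wb")); crop(c,170,160,340,280,4.5,"s7.png")
c=cam("top"); pickle.dump(c,open("t7.pkl","wb")); 
E
```

```text
[0.57735243 0.04972009 0.33458731] [-0.0186  0.0685  0.0237 -0.0189 -0.0016  0.0005]
```

View pics/w7c.png

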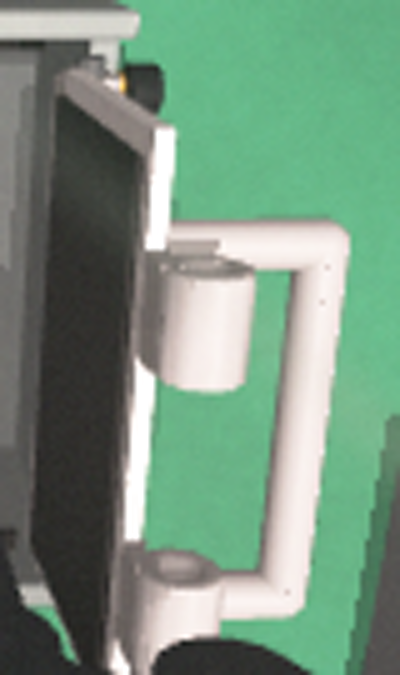

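View pics/w6d.png

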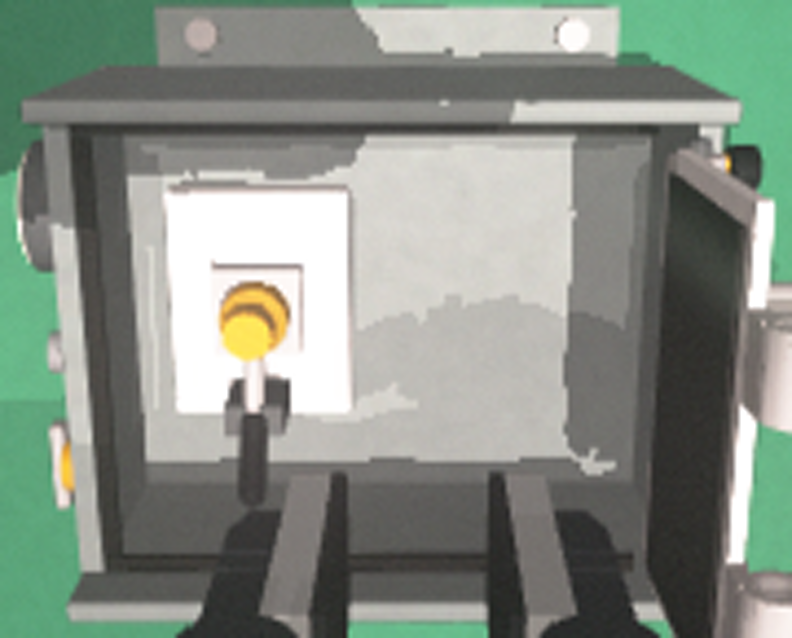

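View pics/s7.png

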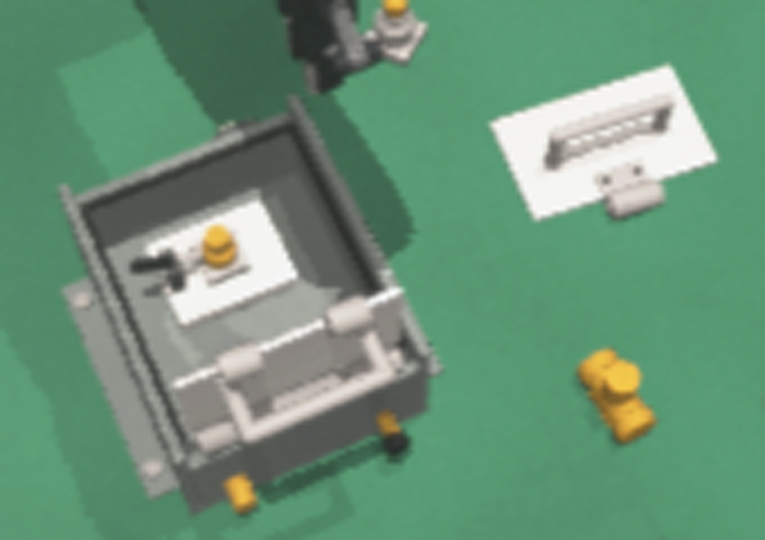

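```bash
cat > fit2.py <<'E'
from fit import *
w6=pickle.load(open("w6.pkl","rb"));w7=pickle.load(open("w7.pkl","rb"));s7=pickle.load(open("s7.pkl","rb"))
def c7(u,v): return (300+(u+.5)/5-.5,140+(v+.5)/5-.5)
def c6(u,v): return (160+(u+.5)/4.4-.5,120+(v+.5)/4.4-.5)
B=[(w,(-.11,.09,.107),cw(53,178)),(w,(.11,.09,.107),cw(763,157)),(w,(-.11,-.09,.107),cw(80,678)),
   (w6,(-.11,.09,.107),c6(23,103)),(w6,(.11,.09,.107),c6(741,100)),(w6,(-.11,-.09,.107),c6(70,618)),
   (s,(-.11,.09,.107),cs(295,97)),(s,(-.11,-.09,.107),cs(64,187)),(s,(.11,.09,.107),cs(437,366)),(s,(.11,-.09,.107),cs(186,462))]
H1=[(w,(-.0935,.075,-.005),cw(457,232)),(w,(-.0935,-.075,-.005),cw(452,675)),
   (w,(-.105,.0355,0),cw(441,375)),(w,(-.105,-.0355,0),cw(436,590)),(s,(-.0935,.075,-.005),cs(347,228)),(s,(-.0935,-.075,-.005),cs(137,312))]
H2=[(w7,(-.0935,.075,-.01),c7(155,128)),(w7,(-.0935,.075,-.005),c7(174,127)),(w7,(-.105,.048,0),c7(209,267)),(w7,(-.105,-.023,0),c7(181,569)),
   (w7,(-.08,0.03,.035),c7(317,310)),(w7,(-.08,-.03,.035),c7(294,530)),
   (s7,(-.0935,.075,-.005),cs(404,291)),(s7,(-.0935,-.075,-.005),cs(175,386)),(s7,(-.105,.0355,0),cs(350,315)),(s7,(-.105,-.0355,0),cs(238,362))]
nm=[0]
def res(p,bias=True):
    r=[]
    for L,f in ((B,lambda P:box(p)),(H1,lambda P:hinge(p,p[3])),(H2,lambda P:hinge(p,p[4]))):
        for c,P,uv in L:
            sc=c in (s,) if False else (c["fx"]>300)
            r.append((proj(c,tp(f(P),P)[0]+ (p[5:8] if sc else 0))[0]-uv)*(1.5 if sc else 1))
    return np.concatenate(r+[np.array(p[5:8])/.003])
f=least_squares(res,[.569,-.011,.0286,.43,1.571,0,0,0],loss="soft_l1")
if __name__=="__main__":
    print(f.x.round(4)); print(res(f.x)[:-3].reshape(-1,2).round(1).tolist())
    print("gap",tp(hinge(f.x,f.x[4]),(-.105,0,0)))
E
python3 fit2.py
```

```text
[ 5.688e-01 -1.170e-02  3.370e-02  4.382e-01  1.589e+00  6.000e-04
  1.800e-03 -1.300e-03]
[[-1.2, -0.3], [1.7, -0.9], [0.3, 1.2], [-0.6, -0.6], [1.4, -0.1], [-0.0, 1.8], [0.6, -1.7], [-2.4, 0.0], [-1.6, -4.7], [-3.2, 0.7], [1.7, 0.0], [0.3, 0.3], [-0.3, -0.7], [-0.2, -1.0], [0.8, -0.9], [0.5, 0.4], [-0.1, 0.3], [0.8, 0.5], [-0.3, -0.1], [-0.3, -0.3], [-0.3, -0.6], [-1.2, 1.9], [-0.0, 0.1], [0.7, 0.9], [-0.4, 0.3], [0.7, 0.1]]
gap [[ 0.67068168 -0.00824124  0.19998254]]
```

```bash
python3 - <<'E'
from h import *
o=sensors.get_obs();print(o["clock"],o["eef_pos"],o["joint_vel"].round(3))
delta([.54,.23,.25],tool(1.571+.03),o)
E
```

```text
6.35 [0.57885209 0.04881036 0.33109824] [-0.005  0.027  0.001  0.002 -0.001  0.   ]
shift [ 0.1823 -0.0335  0.0811] turn [ 0.0006  0.0001 -0.0007] rows>= 4.9
```

Call:
apply_moves(plan=[0.03,-0.006,0.013,0,0,0,0.06,-0.011,0.027,0,0,0,0.09,-0.017,0.04,0,0,0,0.12,-0.022,0.054,0,0,0,0.15,-0.028,0.068,0,0,0,0.182,-0.034,0.081,0,0,0,0.182,-0.034,0.081,0,0,0,0.182,-0.034,0.081,0,0,0,0.182,-0.034,0.081,0,0,0,0.182,-0.034,0.081,0,0,0], grip=0.045)

```text
clock: 7.18
eef_pos: [0.5397, 0.2291, 0.2503]
tool_rot: [0.697, 0.717, 0.0, 0.0]
ft_force: [0.4, 0.3, 0.3]
grip_width: 0.0451
```

```bash
python3 - <<'E'
from h import *
import pickle
o=sensors.get_obs();print(o["clock"],o["eef_pos"],o["joint_vel"].round(3))
c=cam("wrist"); crop(c,0,0,512,384,1.5,"w8.png"); pickle.dump(c,open("w8.pkl","wb")); crop(c,150,20,340,180,4,"w8b.png")
E
```

```text
7.1833 [0.53966264 0.22907317 0.25026103] [-0.009 -0.014 -0.003 -0.     0.001  0.002]
```

View pics/w8.png

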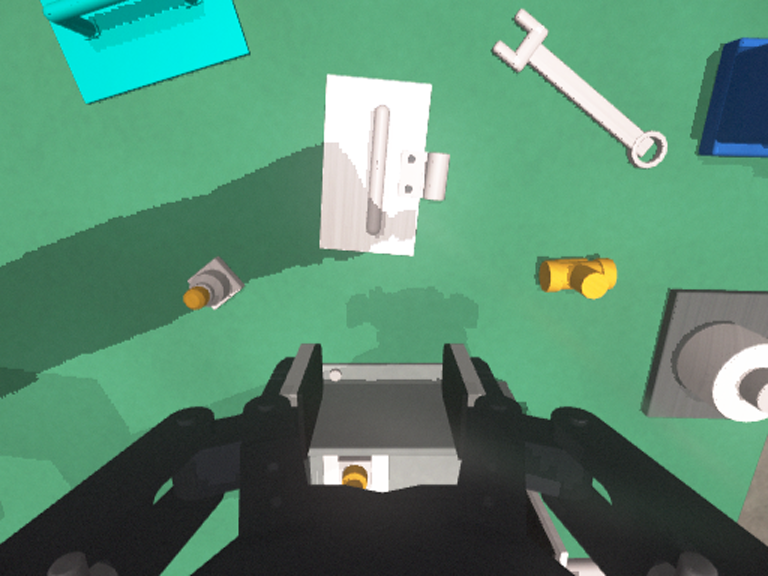

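View pics/w8b.png

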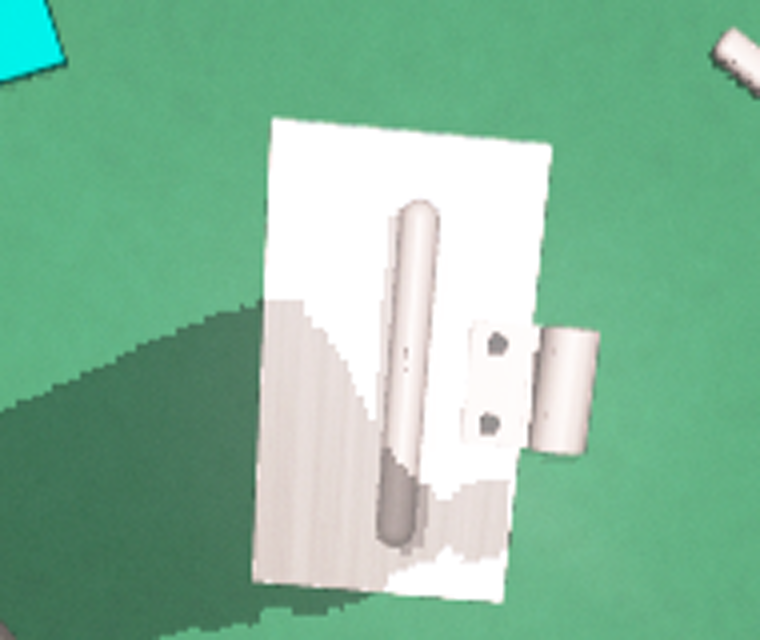

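```bash
cat > fit3.py <<'E'
from fit import *
w8=pickle.load(open("w8.pkl","rb"))
def c8(u,v): return (150+(u+.5)/4-.5,20+(v+.5)/4-.5)
L=[((-.045,.075,.005),c8(272,118)),((.045,.075,.005),c8(551,145)),((.045,-.075,.005),c8(503,602)),((-.045,-.075,.005),c8(254,583)),
 ((.005,.03,.045),c8(416,253)),((.005,-.03,.045),c8(402,462)),((.057,0,.01),c8(566,390))]
def res3(p): return np.concatenate([proj(w8,tp(box(p),P))[0]-uv for P,uv in L])
f3=least_squares(res3,[.535,.29,0]); pan=f3.x
if __name__=="__main__":
    print(pan,res3(pan).reshape(-1,2).round(1).tolist()); h=tp(box(pan),(.005,0,.045))[0]; print("handle",h)
    delta([h[0],h[1],.045-.019],tool(1.571+pan[2]))
E
python3 fit3.py
```

```text
[ 0.52901848  0.29552251 -0.05337497] [[-0.2, -1.5], [0.7, -1.8], [0.3, -1.1], [-0.3, -1.5], [0.2, 3.8], [-0.3, 2.9], [-0.3, -1.4]]
handle [0.53401136 0.29525576 0.045     ]
shift [ 0.0665 -0.0039  0.2246] turn [ 0.0007 -0.0001  0.0811] rows>= 5.6
```

Call:
apply_moves(plan=[0.02,-0.001,0.03,0,0,0.03,0.04,-0.003,0.06,0,0,0.06,0.055,-0.004,0.09,0,0,0.081,0.0645,-0.004,0.12,0,0,0.081,0.0645,-0.004,0.15,0,0,0.081,0.0645,-0.004,0.165,0,0,0.081,0.0645,-0.004,0.165,0,0,0.081])

```text
clock: 7.82
eef_pos: [0.5306, 0.2919, 0.0811]
tool_rot: [0.725, 0.688, -0.004, -0.001]
ft_force: [-1.2, -0.6, 0.1]
grip_width: 0.0454
```

```bash
python3 - <<'E'
from h import *
import pickle
o=sensors.get_obs();print(o["clock"],o["eef_pos"],o["joint_vel"].round(3))
c=cam("wrist"); crop(c,0,0,512,384,1.5,"w9.png"); pickle.dump(c,open("w9.pkl","wb"))
delta([.534,.2932,.026],tool(1.571-.0534))
E
```

```text
7.8167 [0.53063895 0.2919318  0.08112993] [-0.004 -0.047  0.07   0.062  0.    -0.001]
shift [0.0008 0.0021 0.0577] turn [-0.0033  0.0022  0.0004] rows>= 1.4
```

View pics/w9.png

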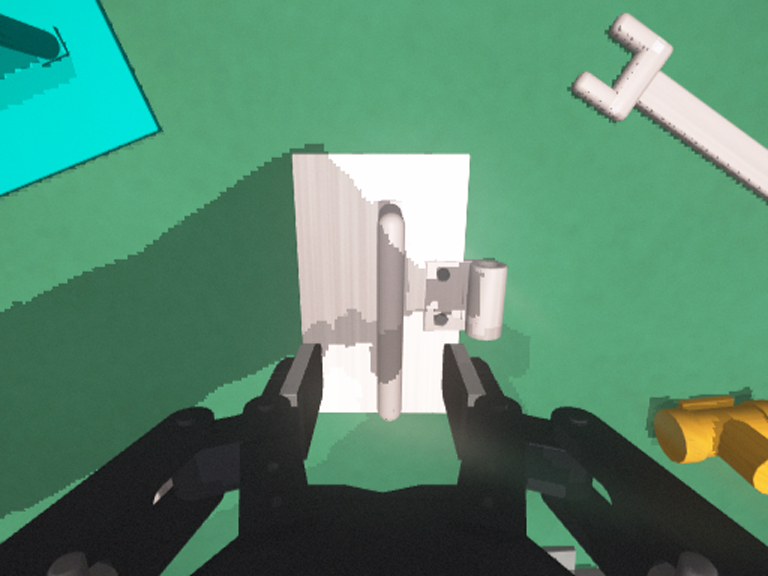

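Call:
apply_moves(plan=[0.0008,0.0025,0.015,0,0,0,0.0008,0.0025,0.03,0,0,0,0.0008,0.0025,0.044,0,0,0,0.0008,0.0025,0.053,0,0,0,0.0008,0.0025,0.057,0,0,0,0.0008,0.0025,0.057,0,0,0,0.0008,0.0025,0.057,0,0,0])

```text
clock: 8.45
eef_pos: [0.5361, 0.2952, 0.0295]
tool_rot: [0.725, 0.689, 0.001, 0.0]
ft_force: [-0.4, -0.1, -0.2]
grip_width: 0.0454
```

Call:
apply_moves(plan=[0,0,0,0,0,0,0,0,0,0,0,0,0,0,0,0,0,0,0,0,0,0,0,0,0,0,0,0,0,0,0,0,0,0,0,0,0,0,0,0,0,0,0,0,0,0,0,0], grip=0.0)

```text
clock: 9.12
eef_pos: [0.5355, 0.2954, 0.0294]
tool_rot: [0.725, 0.689, 0.001, 0.0]
ft_force: [-1.8, -0.1, 5.5]
grip_width: 0.0098
```

```bash
python3 - <<'E'
from h import *
import pickle
o=sensors.get_obs();print(o["clock"],o["eef_pos"],o["joint_vel"].round(3),o["grip_width"],o["ft_force"])
c=cam("wrist"); crop(c,0,0,512,384,1.5,"w10.png"); pickle.dump(c,open("w10.pkl","wb"))
E
```

```text
9.1167 [0.5355112  0.29539189 0.02938892] [-0.001 -0.    -0.    -0.003  0.002 -0.001] 0.009825361442241437 [-1.84129144 -0.1087637   5.485421  ]
```

View pics/w10.png

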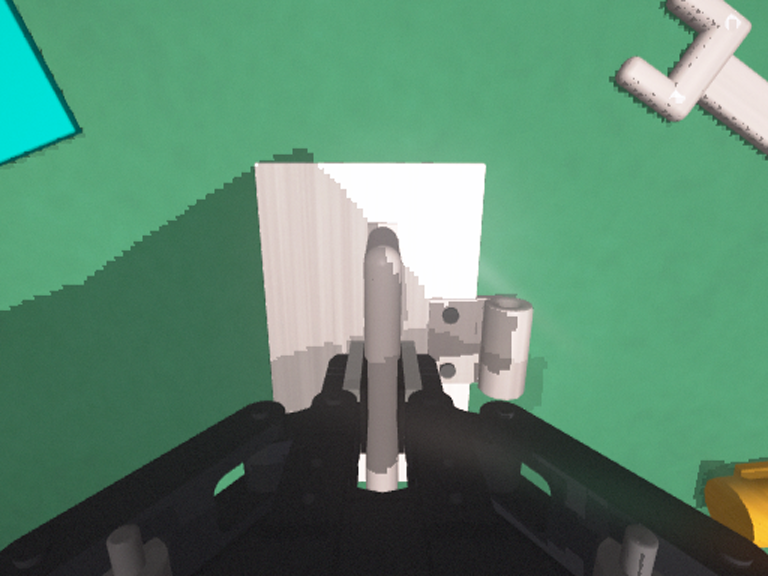

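```bash
python3 - <<'E'
from fit import *
c=pickle.load(open("w10.pkl","rb")); o=sensors.get_obs()
q=lambda u,v:((u+.5)/1.5-.5,(v+.5)/1.5-.5)
L=[((-.045,.075,.005),q(257,164)),((.045,.075,.005),q(485,164)),((.057,.02,.01),q(507,303))]
r=lambda p:np.concatenate([proj(c,tp(box(p),P))[0]-uv for P,uv in L])
f=least_squares(r,[.53,.293,-.05]); print(f.x,r(f.x).round(1))
Tt=T(o["eef_pos"],R.from_quat(o["tool_rot"]).as_matrix())
for P in [(.005,0,.045),(.057,0,.01)]:
    print("in tool",tp(np.linalg.inv(Tt),tp(box(f.x),P)))
E
```

```text
[ 0.53019468  0.29318369 -0.05448524] [-2.1 -0.3  1.2  0.4  1.   0.3]
in tool [[-0.00249067 -0.00021712 -0.01559092]]
in tool [[-0.00270769  0.0517437   0.01946655]]
```

Call:
apply_moves(plan=[0,0,-0.004,0,0,0,0,0,-0.012,0,0,0,0,0,-0.025,0,0,0,0,0,-0.042,0,0,0,0,0,-0.062,0,0,0,0,0,-0.085,0,0,0,0,0,-0.11,0,0,0,0,0,-0.135,0,0,0,0,0,-0.16,0,0,0,0,0,-0.18,0,0,0,0,0,-0.19,0,0,0,0,0,-0.193,0,0,0])

```text
clock: 10.17
eef_pos: [0.5361, 0.2955, 0.2236]
tool_rot: [0.725, 0.689, 0.002, 0.001]
ft_force: [0.6, -0.2, -2.9]
grip_width: 0.0098
```

```bash
python3 - <<'E'
from h import *
import pickle
o=sensors.get_obs();print(o["clock"],o["eef_pos"],o["joint_vel"].round(3),o["grip_width"],o["ft_force"],o["ft_torque"])
c=cam("wrist"); crop(c,0,0,512,384,1.5,"w11.png"); pickle.dump(c,open("w11.pkl","wb"))
E
```

```text
10.1667 [0.53605824 0.29545426 0.22355667] [0.    0.016 0.02  0.053 0.    0.001] 0.0097637761732004 [ 0.61547707 -0.2426023  -2.90327563] [ 0.00555963  0.05333543 -0.02517826]
```

View pics/w11.png

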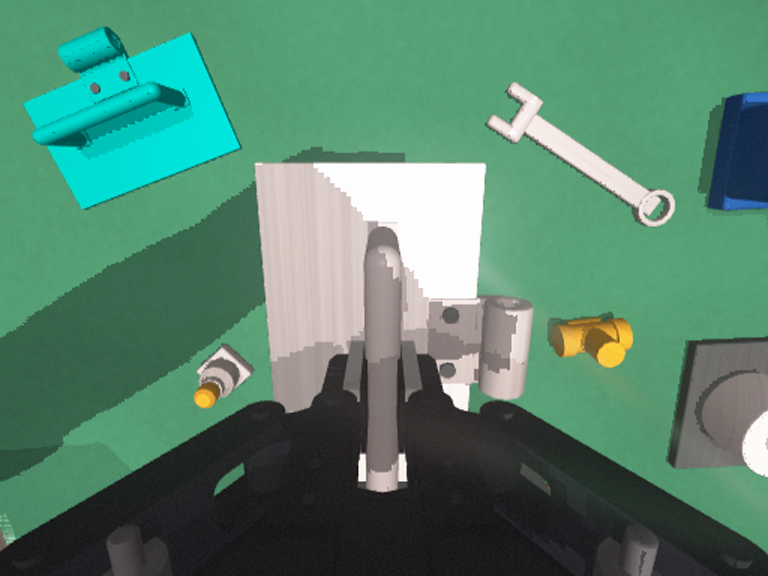

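```bash
python3 - <<'E'
from h import *
delta([.5638,-.0093,.2215],tool(1.571+.0337))
E
```

```text
shift [-0.3027  0.0436  0.0008] turn [ 0.0018 -0.0009 -0.0849] rows>= 7.3
```

Call:
apply_moves(plan=[-0.008,0.001,0,0,0,-0.003,-0.025,0.003,0,0,0,-0.01,-0.052,0.007,0,0,0,-0.018,-0.085,0.012,0,0,0,-0.026,-0.12,0.017,0,0,0,-0.036,-0.155,0.022,0,0,0,-0.046,-0.19,0.027,0,0,0,-0.056,-0.225,0.032,0,0,0,-0.066,-0.256,0.037,0,0,0,-0.074,-0.28,0.04,0,0,0,-0.08,-0.296,0.043,0,0,0,-0.084,-0.303,0.0435,0,0,0,-0.086])

```text
clock: 11.22
eef_pos: [0.5619, -0.013, 0.219]
tool_rot: [0.696, 0.718, -0.002, -0.001]
ft_force: [-0.4, -0.0, -3.0]
grip_width: 0.0098
```

Call:
apply_moves(plan=[0,0,0,0,0,0,0,0,0,0,0,0,0,0,0,0,0,0,0,0,0,0,0,0])

```text
clock: 11.55
eef_pos: [0.5629, -0.0085, 0.221]
tool_rot: [0.694, 0.72, -0.0, -0.0]
ft_force: [-0.5, 0.4, -2.9]
grip_width: 0.0097
```

```bash
python3 - <<'E'
from h import *
import pickle
o=sensors.get_obs();print(o["clock"],o["eef_pos"],o["joint_vel"].round(3),o["grip_width"],o["ft_force"],R.from_quat(o["tool_rot"]).as_matrix().round(4)[:,0:2].T)
c=cam("wrist"); crop(c,0,0,512,384,1.5,"w12.png"); pickle.dump(c,open("w12.pkl","wb"));crop(c,260,150,400,290,5,"w12b.png")
c=cam("scene"); crop(c,170,140,340,280,4.5,"s12.png"); pickle.dump(c,open("s12.pkl","wb"))
E
```

```text
11.55 [ 0.56291701 -0.00852338  0.22098507] [ 0.003 -0.003  0.006  0.002 -0.003 -0.002] 0.009682945142929724 [-0.48656188  0.367533   -2.91403395] [[-3.690e-02  9.993e-01  4.000e-04]
 [ 9.993e-01  3.690e-02 -7.000e-04]]
```

View pics/w12.png

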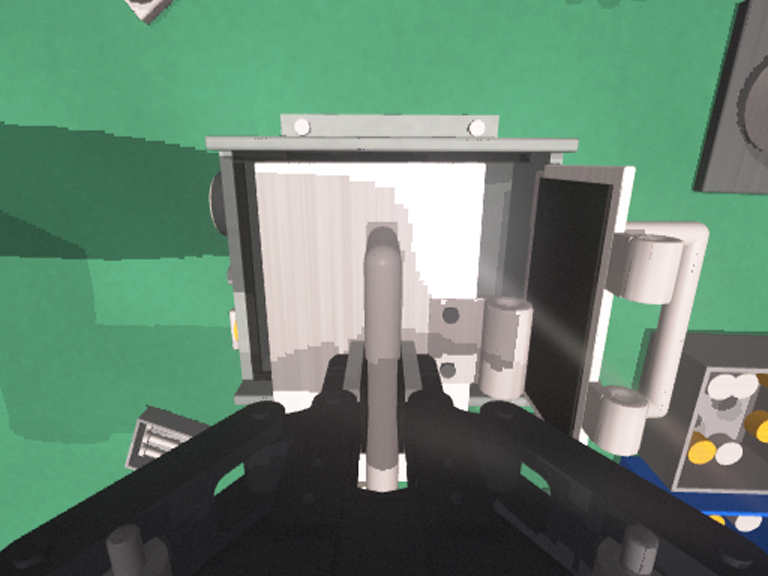

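View pics/w12b.png

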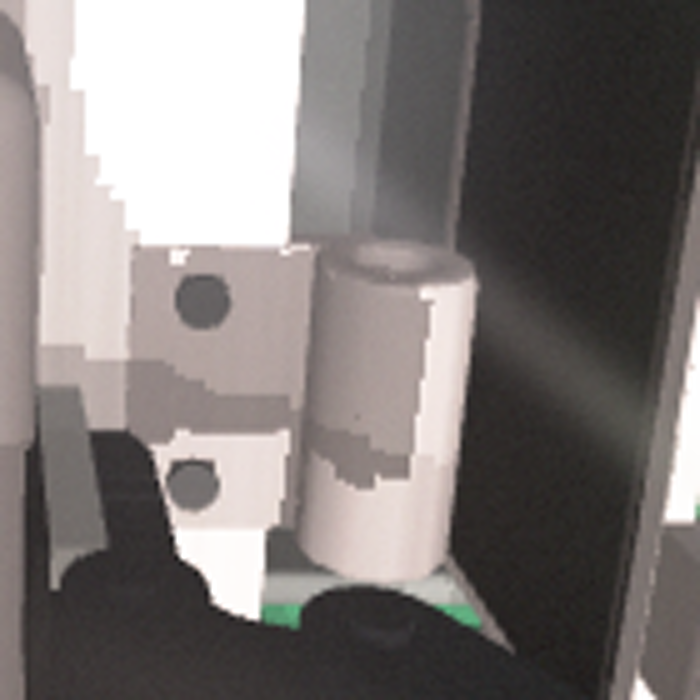

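View pics/s12.png

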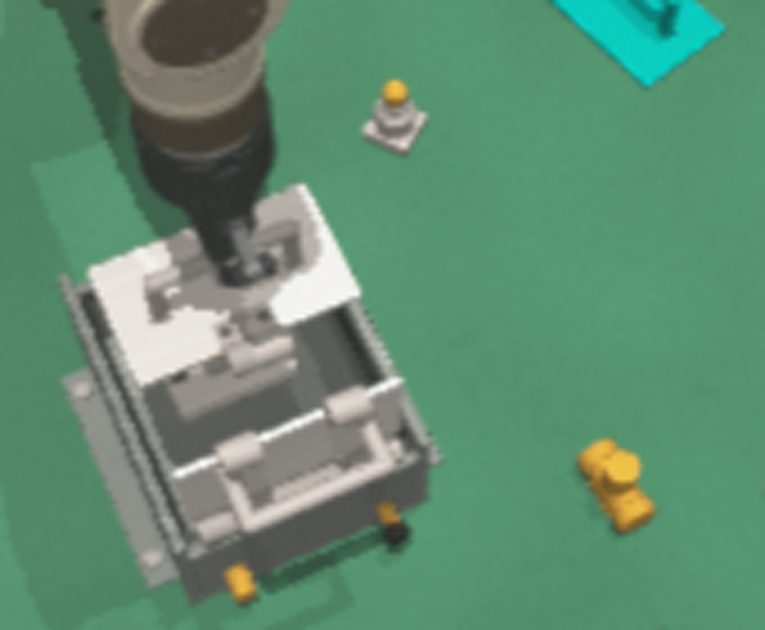

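```bash
python3 - <<'E'
from h import *
import pickle
c=pickle.load(open("w12.pkl","rb")); crop(c,310,100,480,310,3.8,"w12c.png"); crop(c,380,145,470,205,8,"w12d.png"); crop(c,380,245,470,305,8,"w12e.png")
E
```

```text
(no output)
```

View pics/w12d.png

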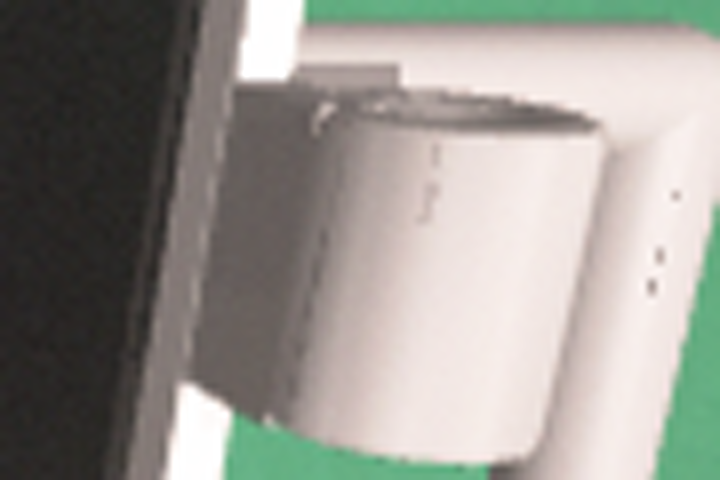

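View pics/w12e.png

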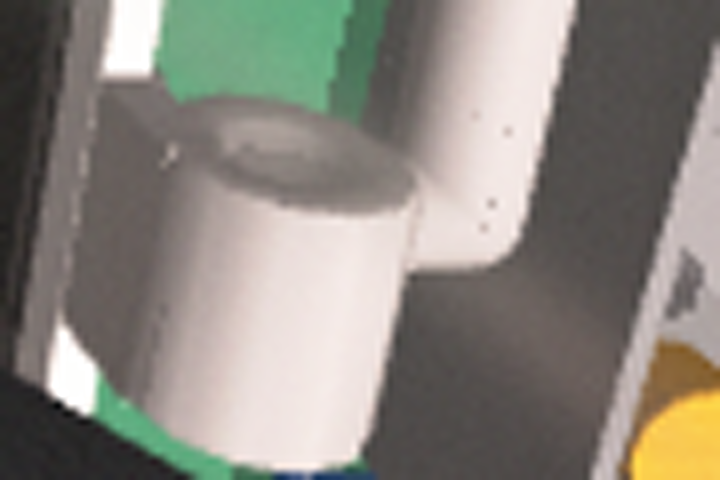

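```bash
cat > rel.py <<'E'
from fit import *
def overlay(c,curves,x0,y0,x1,y1,sc,name):
    im=cv2.resize(c["bgr"][y0:y1,x0:x1],None,fx=sc,fy=sc,interpolation=cv2.INTER_CUBIC)
    for P,col in curves:
        uv=(proj(c,P)-[x0,y0]+.5)*sc-.5
        cv2.polylines(im,[np.round(uv*8).astype(int)],True,col,1,cv2.LINE_AA,3)
    cv2.imwrite("pics/"+name,im)
def ring(M,x,y,z,r):
    a=np.linspace(0,2*np.pi,60); return tp(M,np.c_[x+r*np.cos(a),np.full(60,y),z+r*np.sin(a)])
E
python3 - <<'E'
from rel import *
c=pickle.load(open("w12.pkl","rb"))
obs=[(.048,(437.4,158.7)),(-.023,(416.7,264.2))]
def res(p,zf=None):
    M=T([p[0],p[1],p[2]],R.from_euler("z",p[3]).as_matrix())
    return np.r_[np.concatenate([proj(c,tp(M,(0,y,0)))[0]-uv for y,uv in obs]),(p[2]-.2)/.002,(p[3]-.0337)/.01]
f=least_squares(res,[.67,-.008,.2,.0337]); print(f.x,res(f.x).round(2))
p=f.x
M=T(p[:3],R.from_euler("z",p[3]).as_matrix())
o=sensors.get_obs();Tt=T(o["eef_pos"],R.from_quat(o["tool_rot"]).as_matrix())
print("gap in tool",tp(np.linalg.inv(Tt),p[:3]))
g=(0,0,255)
overlay(c,[(ring(M,0,y,0,.01),g) for y in (.048,.023,-.023,-.048)]+[(ring(M,0,y,0,.005),g) for y in (.048,-.023)],380,145,470,305,5,"ov12.png")
# front knuckle in tool frame
F=Tt@T([-.0025,.0518,.0195],R.from_euler("x",np.pi).as_matrix()@R.from_euler("z",-np.pi/2).as_matrix())
print(F[:3,:3].round(2))
overlay(c,[(ring(F,0,y,0,r),g) for y,r in ((.02,.01),(-.02,.01),(.02,.005))],260,150,400,290,5,"ov12f.png")
E
```

```text
[ 0.67119649 -0.00819808  0.2005717   0.03388379] [ 0.01  0.2  -0.02 -0.25  0.29  0.02]
gap in tool [[-0.00358386  0.10802793  0.02068034]]
[[ 1.   -0.04  0.  ]
 [ 0.04  1.   -0.  ]
 [-0.    0.    1.  ]]
```

View pics/ov12.png

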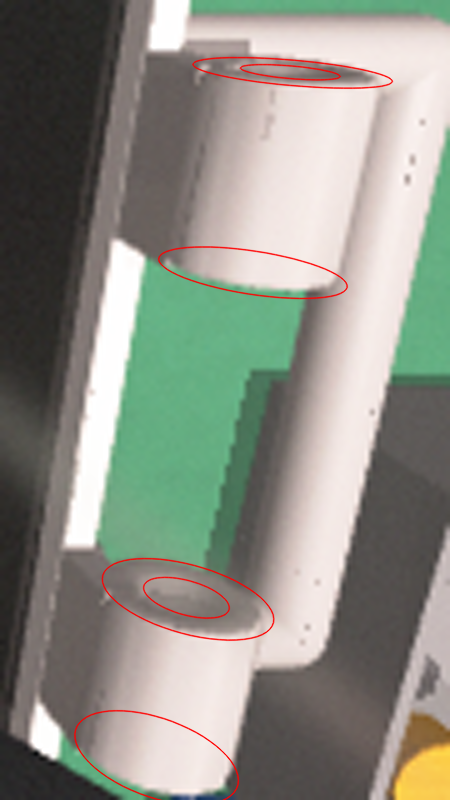

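View pics/ov12f.png

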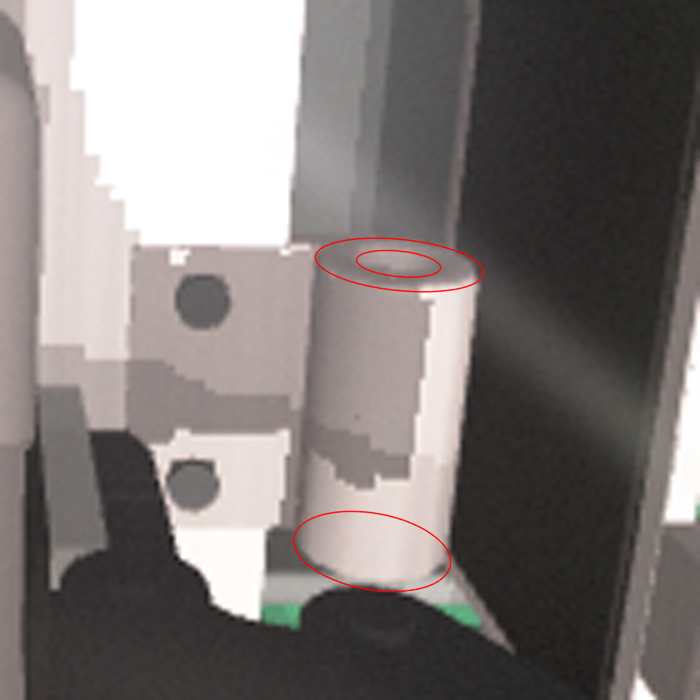

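Call:
apply_moves(plan=[-0.0003,0.003,0.0,0,0,0,-0.0006,0.009,0.0,0,0,0,-0.001,0.016,0.0,0,0,0,-0.001,0.023,0.0,0,0,0,-0.001,0.028,0.0,0,0,0,-0.001,0.03,0.0,0,0,0,-0.001,0.03,0.0,0,0,0,-0.001,0.03,0.0,0,0,0])

```text
clock: 12.32
eef_pos: [0.5932, -0.0098, 0.221]
tool_rot: [0.695, 0.719, -0.0, -0.0]
ft_force: [0.2, 0.3, -2.5]
grip_width: 0.0099
```

```bash
python3 - <<'E'
from h import *
import pickle
o=sensors.get_obs();print(o["clock"],o["eef_pos"],o["joint_vel"].round(3),o["grip_width"],o["ft_force"])
c=cam("wrist"); pickle.dump(c,open("w13.pkl","wb"));crop(c,300,135,440,300,4.5,"w13.png")
E
```

```text
12.3167 [ 0.5931745  -0.00978245  0.22096834] [ 0.    -0.009 -0.01   0.001  0.002  0.   ] 0.009912993718568039 [ 0.1767592   0.27664572 -2.52150601]
```

View pics/w13.png

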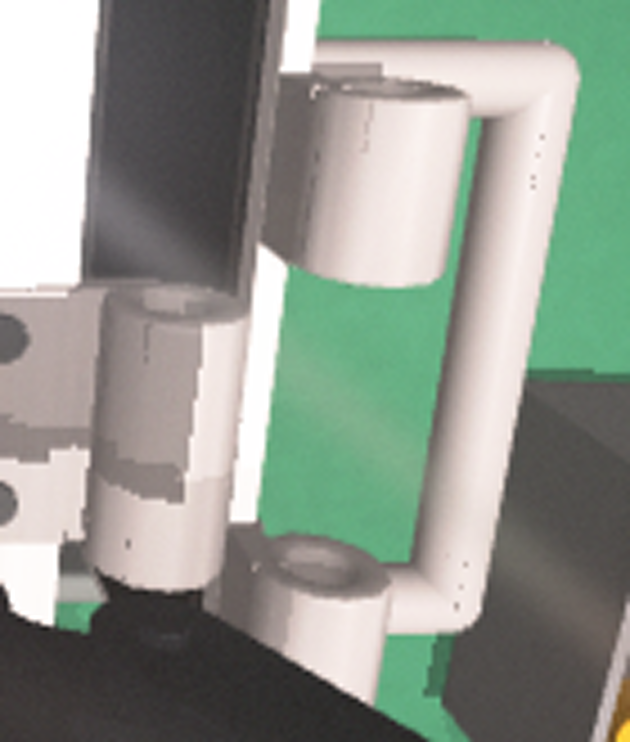

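```bash
python3 - <<'E'
from rel import *
c=pickle.load(open("w13.pkl","rb"));o=sensors.get_obs()
Tt=T(o["eef_pos"],R.from_quat(o["tool_rot"]).as_matrix())
p=[.6709,-.0082,.2003,.0338]
M=T(p[:3],R.from_euler("z",p[3]).as_matrix())
F=Tt@T([-.0025,.0518,.0195],R.from_euler("x",np.pi).as_matrix()@R.from_euler("z",-np.pi/2).as_matrix())
print("rel front in gap",tp(np.linalg.inv(M),F[:3,3]))
g=(0,0,255);b=(255,0,0)
overlay(c,[(ring(M,0,y,0,r),g) for y,r in ((.048,.01),(.023,.01),(-.023,.01),(-.023,.005),(.048,.005))]+[(ring(F,0,y,0,r),b) for y,r in ((.02,.01),(-.02,.01),(.02,.005))],300,145,420,290,5.5,"ov13.png")
E
```

```text
rel front in gap [[-0.02608936 -0.00140156  0.001269  ]]
```

View pics/ov13.png

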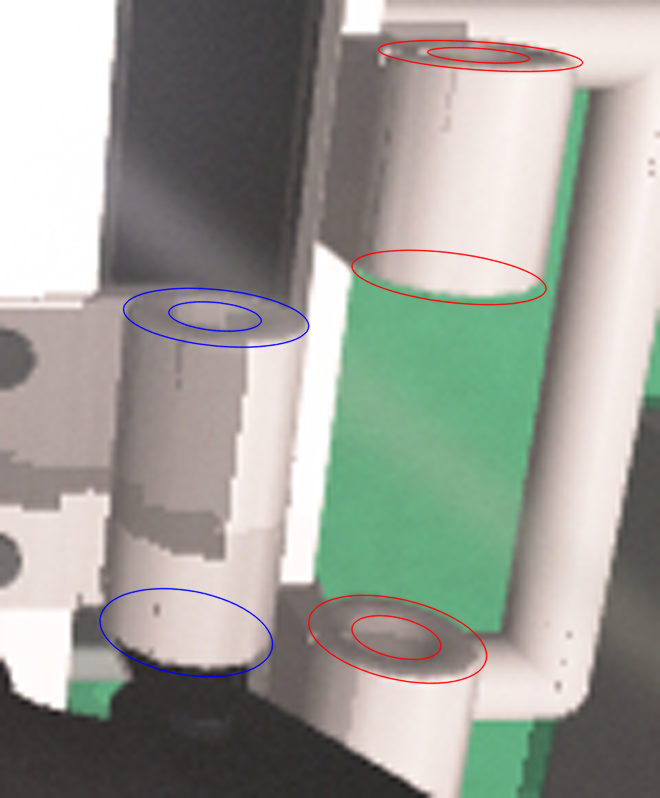

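Call:
apply_moves(plan=[0.001,0.0,0.0,0,0,0,0.0018,0.002,0.0004,0,0,0,0.0018,0.005,0.0008,0,0,0,0.0018,0.008,0.0008,0,0,0,0.0018,0.01,0.0008,0,0,0,0.0018,0.01,0.0008,0,0,0,0.0018,0.01,0.0008,0,0,0])

```text
clock: 12.95
eef_pos: [0.6033, -0.0076, 0.2204]
tool_rot: [0.695, 0.719, -0.0, -0.0]
ft_force: [-0.6, -0.3, -3.8]
grip_width: 0.01
```

```bash
cat > chk.py <<'E'
from rel import *
import sys
o=sensors.get_obs();print(o["clock"],o["eef_pos"],o["joint_vel"].round(3),o["grip_width"],o["ft_force"],o["ft_torque"])
c=cam("wrist"); n=sys.argv[1]; pickle.dump(c,open(n+".pkl","wb"))
Tt=T(o["eef_pos"],R.from_quat(o["tool_rot"]).as_matrix())
p=[.6709,-.0082,.2003,.0338]
M=T(p[:3],R.from_euler("z",p[3]).as_matrix())
F=Tt@T([-.0025,.0518,.0195],R.from_euler("x",np.pi).as_matrix()@R.from_euler("z",-np.pi/2).as_matrix())
print("rel front in gap",tp(np.linalg.inv(M),F[:3,3]))
g=(0,0,255);b=(255,0,0)
crop(c,300,145,420,290,5.5,n+".png")
overlay(c,[(ring(M,0,y,0,r),g) for y,r in ((.048,.01),(.023,.01),(-.023,.01),(-.023,.005),(.048,.005))]+[(ring(F,0,y,0,r),b) for y,r in ((.02,.01),(-.02,.01),(.02,.005))],300,145,420,290,5.5,"ov"+n+".png")
E
python3 chk.py w14
```

```text
12.95 [ 0.60327283 -0.00758822  0.22038252] [ 0.    -0.003 -0.006  0.001  0.001  0.002] 0.009982180662327908 [-0.56483462 -0.2508833  -3.84314583] [-0.005641    0.04104475  0.01092066]
rel front in gap [[-0.01576805  0.00045932  0.00057412]]
```

View pics/ovw14.png

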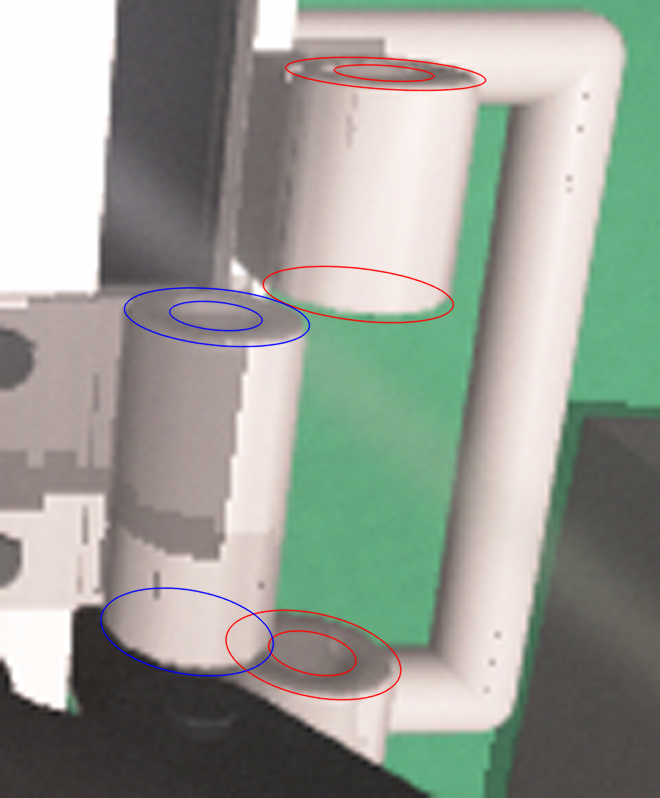

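Call:
apply_moves(plan=[-0.0002,0.003,0.0,0,0,0,-0.0003,0.006,0.0,0,0,0,-0.0003,0.009,0.0,0,0,0,-0.0003,0.012,0.0,0,0,0,-0.0003,0.014,0.0,0,0,0,-0.0003,0.0153,0.0,0,0,0,-0.0003,0.0153,0.0,0,0,0,-0.0003,0.0153,0.0,0,0,0,-0.0003,0.0153,0.0,0,0,0])

```text
clock: 13.75
eef_pos: [0.6183, -0.0074, 0.2205]
tool_rot: [0.695, 0.719, -0.0, -0.0]
ft_force: [-0.9, -0.2, -3.4]
grip_width: 0.0098
```

```bash
python3 chk.py w15; python3 - <<'E'
from h import *
import pickle
c=cam("scene"); crop(c,170,160,340,280,4.5,"s15.png"); pickle.dump(c,open("s15.pkl","wb"))
E
```

```text
13.75 [ 0.61833217 -0.00738051  0.22047537] [-0.    -0.003 -0.002 -0.    -0.001  0.001] 0.009768737756660194 [-0.88152813 -0.2405813  -3.43029113] [0.00547479 0.02283216 0.0063028 ]
rel front in gap [[-0.00071143  0.00015557  0.00066426]]
```

View pics/w15.png

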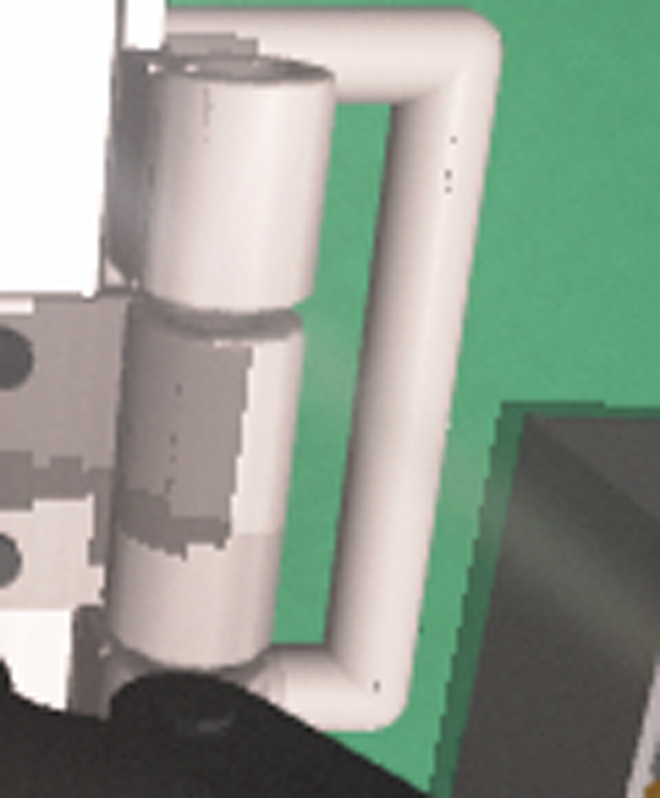

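View pics/ovw15.png

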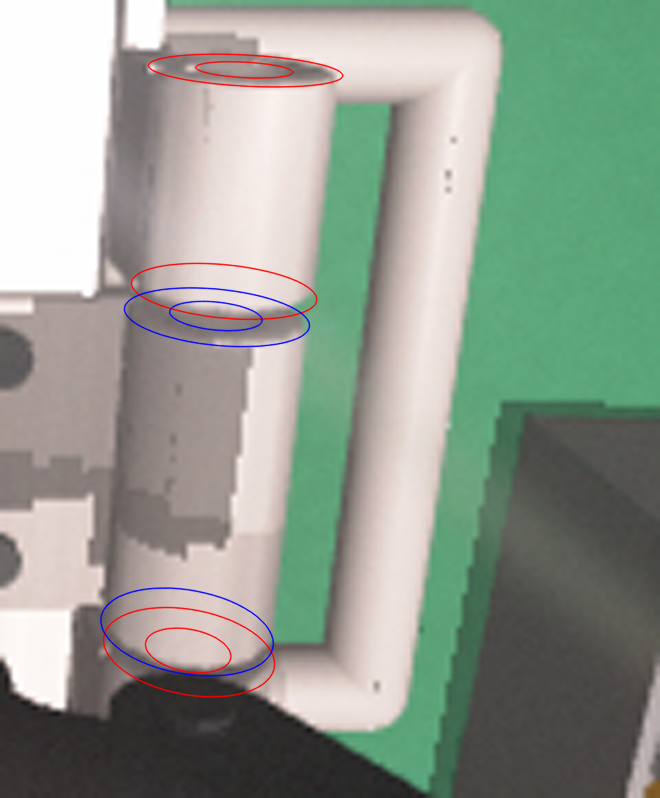

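View pics/s15.png

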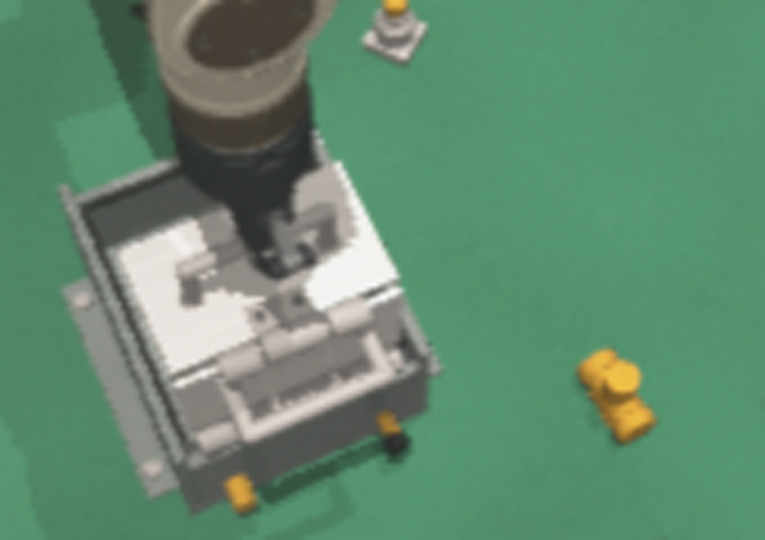

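```bash
python3 - <<'E'
from rel import *
c=pickle.load(open("s15.pkl","rb"));o=sensors.get_obs()
c["pose"][:3,3]-=np.array([.0006,.0018,-.0013])
Tt=T(o["eef_pos"],R.from_quat(o["tool_rot"]).as_matrix())
p=[.6709,-.0082,.2000,.0338]
M=T(p[:3],R.from_euler("z",p[3]).as_matrix())
F=Tt@T([-.0025,.0518,.0195],R.from_euler("x",np.pi).as_matrix()@R.from_euler("z",-np.pi/2).as_matrix())
def tube(M,y0,y1,r=.01):
    P=np.vstack([ring(M,0,y0,0,r),ring(M,0,y1,0,r)]); h=cv2.convexHull(proj(c,P).astype(np.float32),returnPoints=False).ravel(); return P[h]
g=(0,0,255);b=(255,0,0)
crop(c,205,215,265,255,12,"z15.png")
overlay(c,[(tube(M,.023,.048),g),(tube(M,-.048,-.023),g),(tube(F,-.02,.02),b)],205,215,265,255,12,"oz15.png")
E
```

```text
(no output)
```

View pics/z15.png

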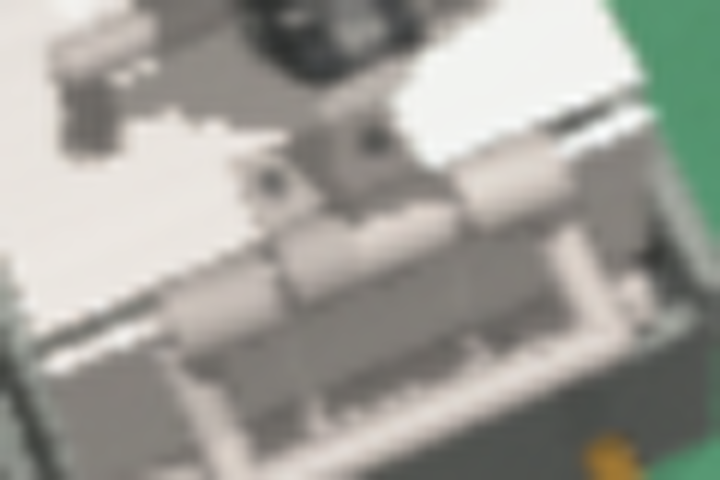

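View pics/oz15.png

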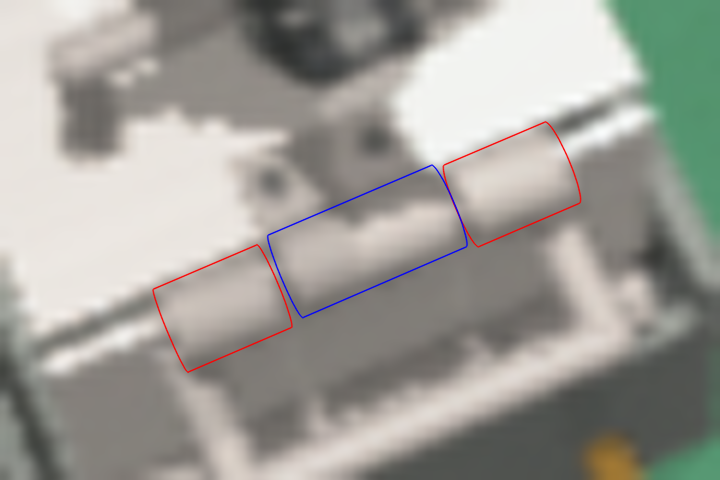

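```bash
python3 - <<'E'
from h import *
o=sensors.get_obs();print(o["clock"],o["eef_pos"],o["grip_width"],o["ft_force"],o["joint_vel"].round(3))
print(bot.job_done())
E
```

```text
13.85 [ 0.61833031 -0.0073634   0.22052564] 0.00960672802438033 [-0.5249509   0.81529966 -3.29341317] [ 0.003 -0.002 -0.001 -0.    -0.    -0.   ]
the job is handed in; nothing more can be done
None
```

I folded the rear panel upright and let it go. I then picked up the loose white front panel by its handle and carried it level over the box. Its knuckle is now held between the rear panel's two knuckles. The job was handed in at 13.85 s, and it reports no verdict.

**Choosing the panel:** in the scene picture the white panel is at pixel (303,190). I ruled out the turquoise one at (308,140) and the brown one at (354,117).

**Last checks:**
- **Rear panel:** its angle was 1.589 rad when measured after release. It looked unchanged in the final pictures, but I did not measure it again.
- **Knuckle position:** measured from the wrist camera, it is off the pin-hole line by 0.7 mm along the box's x (towards the robot). It is about 0.2 mm off along the hole line and 0.7–1 mm high, against limits of 3 mm (5 mm along the line).
- **Contact:** the force reading was only about the panel's weight (3.3 N), with under 1 N sideways, so I saw no sign of it pressing on the rear panel.
- **Grip:** the panel was held still, and pictures before and after lifting showed no slip.

**Where checks disagreed:**
- The scene camera showed the three tubes in line to within about 0.3 mm, where the wrist figures predicted roughly 1 mm. Both are within the limit.
- The rear knuckles looked about 5% smaller in the wrist picture than in my model. The front knuckle's outline also sat slightly off, so the wrist figures could be out by up to about 1 mm.
- The height comes mainly from the robot's own position and the box's given geometry, since the wrist camera could not measure it well.

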